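# Comb loose rods into a grooved display tray

## Robot

A 6-joint arm with a two-finger parallel gripper is mounted at the origin on the work surface. World frame = base frame: x ahead of the robot, y to its left, z up, the work surface at z = 0. Lengths are in m, angles in rad, forces in N, time in s.
With the tool pointing down it reaches from about 0.35 to 0.975 m from the base axis. Payload 4.9 kg.
Tool frame: the origin (TCP) lies at the very end of the fingers, on their centre line; the grasp point (between the pads) lies behind it (manip.grip_depth is the z of the grasp point in the tool frame, in m); z points along the fingers, y is the direction in which the jaws open and shut (so a half turn about z gives the same grasp; the last joint's range is limited). The gripper opens to 85 mm and grips with 20 to 120 N. Pads are 22 mm wide; open, the fingers measure 114 mm over their backs; the gripper's body (76 mm by 85 mm) begins 54 mm behind the grasp point. The pads swing forward as they close: fully open they stand 13 mm farther back than shut.
Start: joints at [-0.119, 0.053, 1.613, -0, 1.476, -0.119], TCP at [0.625, 0, 0.231] pointing down, gripper open.
Joint ranges: [-3.01, 3.01], [-1.01, 2.22], [0.06, 2.58], [-1.02, 4.17], [0.09, 2.62], [-3.14, 3.14]. Speed limits (rad/s): [2.57, 2.57, 3.14, 3.14, 3.14, 3.14].

## Interface

Orientations are given as a unit quaternion [w, x, y, z].
In Python, from plant import state, optics, manip, silhouettes, place_of gives the robot as it stands. The module is installed in compiled form; this text tells all that it offers.
- The arm moves only by the tool jog_arm, never from a script. Its argument "increments" is a list of rows, each an object with "slide": the shift along the tool's x, y, z in mm, a list of three; "rotation": the turn, a rotation vector about the tool's x, y, z in degrees, a list of three. A call has 1 to 20 rows; each row shifts and turns the commanded pose from where the row before left it, along the tool's axes as they then stand; what a row does not reach is not made up. A row lasts 1/12 s, in which the tool goes at most 41.7 mm and 7.16 degrees, less where a joint would pass 70% of its speed; a pose out of reach is approached as far as the arm can. A call with a gripper value outside its range is refused whole. "fingers" is the opening, from 0 (shut) to 1 (fully open), set as the call begins (left out, the last holds). The fingers move at their own pace and stop on an object; the grip force is fixed at half the most. Time passes only in rows, so rows that do not move let the fingers close. It gives the time, the measured TCP pose, the force and the opening at its end, in the units of the state.
- state(): the state, without advancing time (a new reading comes with each control period).
- optics.grab_frame(name): name is "scene" or "side" or "wrist"; returns a dict with "frame" (480x640x3 uint8, blue, green, red), "camera_matrix" (3x3 intrinsics, pixels), "distortion" ([k1, k2, p1, p2, k3] as OpenCV has them; the pictures are not rectified), "R" (3x3) and "t" (3): a world point X has camera coordinates R X + t. Camera axes: x right, y down, z forward; pixel columns grow to the right and rows downward; lengths in m; the calibration is good to about 2 mm. A picture is of the moment at which its call begins. There is no depth.
- manip.job_done(): hands the job in, once; it reports no verdict.
Trained networks look in the newest picture that a camera, given by its name, has taken for a name from the list of things; names that differ only in an ending like _2 or _b are one class to them, and where a whole thing is asked for, a point or a joint stands for the part that bears it (a point fixed in the world has none). Each returns a list of dicts, best first, with "score" (0 to 1); they miss things now and then, are a little off and sometimes report something else, mostly with a low value. They report only what shows in the picture. A call takes as long as a camera call. They do not tell look-alikes from the thing itself.
- silhouettes(thing, camera): "mask" (480x640 bool, what is visible of it) and "bbox" ([left, top, right, bottom] in pixels, round what is visible of it).
- place_of(thing, camera): "uv" ([column, row] in pixels: a listed point, or the origin of a listed thing).
The state is a dict: "time": time; "joint_pos": joint angles; "joint_vel": joint speeds; "joint_efforts": joint torques, N m; "tool_pos": TCP position; "tool_rot": TCP orientation; "contact_force": force on the tool from outside, world axes, zero at the start; "ft_torque": the same for the moment, N m; "gripper_width": opening from 0.0 (shut) to 1.0 (fully open).
Only numpy, scipy, OpenCV 4.12 (cv2) and the standard library are available. Lean on these libraries where they do the work, as an engineer would, in place of code of your own. Each camera call takes 0.05 s, during which the arm holds its last target.

## Task

Take the red-headed rake from its blue rest and comb the four brass rods that lie askew in the grooved tray until every rod lies down in a groove, parallel to it. Move the rods only with the rake, never with the gripper or arm. Then put the rake back upright in its rest, tines down in the trough and head seated on its walls, and leave everything else on the table where it is.

Things in the scene. Friction and masses are not known exactly. Their poses are not given: they have to be found in the camera images.
- tray: Fixed grey tray, inside 150 (x) x 338 mm (y), walls 6 mm thick, 38 mm high. Origin: centre of its underside, on the table; z up. 13 grooves run along x, 26 mm apart (centres at y = 0, +-26 .. +-156 mm), parted by white rounded ridges 11 mm wide, crests 21 mm and groove floors 7.5 mm above the table. Rods start across the ridges, 15 mm or more clear of the end walls at y = +-169 mm.
- rod0: Polished, slippery brass rod with round ends, 120 mm long, 13 mm in diameter, about 0.12 kg, one of four alike. Origin at its centre, x along it. It lies across the ridges (centre 27.5 mm above the table) at 0.5 to 0.9 rad to the grooves; down in a groove its centre is 14 mm above the table and its top 0.5 mm below the crests.
- rod1: Polished, slippery brass rod with round ends, 120 mm long, 13 mm in diameter, about 0.12 kg, one of four alike. Origin at its centre, x along it. It lies across the ridges (centre 27.5 mm above the table) at 0.5 to 0.9 rad to the grooves; down in a groove its centre is 14 mm above the table and its top 0.5 mm below the crests.
- rod2: Polished, slippery brass rod with round ends, 120 mm long, 13 mm in diameter, about 0.12 kg, one of four alike. Origin at its centre, x along it. It lies across the ridges (centre 27.5 mm above the table) at 0.5 to 0.9 rad to the grooves; down in a groove its centre is 14 mm above the table and its top 0.5 mm below the crests.
- rod3: Polished, slippery brass rod with round ends, 120 mm long, 13 mm in diameter, about 0.12 kg, one of four alike. Origin at its centre, x along it. It lies across the ridges (centre 27.5 mm above the table) at 0.5 to 0.9 rad to the grooves; down in a groove its centre is 14 mm above the table and its top 0.5 mm below the crests.
- rake_handle (a point): Middle of the rake's wooden handle, a block 26 mm thick (y) and 40 mm wide (x), from 38 mm below to 38 mm above this point. z up the handle, x along the rake's head, y across it. The red head below is 130 (x) x 34 (y) x 16 mm, its underside 54 mm below this point; tine tips 88 mm below it. Starts upright in the rest, this point 96 mm above the table.
- rake: The rake, about 0.25 kg. Origin: middle of the row of tine tips, 88 mm straight below the handle's middle; same axes. Seven straight flat-ended steel tines 8 mm thick in a row along x, 116 mm long over all, with 10 mm gaps, too narrow for a rod; they stand 34 mm out of the head.
- rest: Fixed blue trough for the rake, left or right of the tray, 156 (x) x 40 mm (y). Origin: centre of its underside, on the table; z up. Long walls 7 mm thick, 26 mm apart, 42 mm high; end walls 26 mm high, 142 mm apart; floor 4 mm. The rake stands with its tines between the long walls and the head's underside on their tops, head along x, either way round.
- bluebin: Fixed blue bin of screws, 150 (x) x 100 (y) x 75 mm high, on the other side of the tray from the rest. Origin: centre of its underside.
- can_mid (a point): Bystander: yellow can, 60 mm in diameter, 150 mm high; this point is half-way up.
- jar_mid (a point): Bystander: amber jar, 60 mm in diameter, 100 mm high; this point is half-way up.
- tub_mid (a point): Bystander: white tub with green cap, 56 mm in diameter, 80 mm high; this point is half-way up.
- tape_mid (a point): Bystander: yellow and black tape measure, about 64 x 64 x 32 mm high; this point is half-way up.
- carton_mid (a point): Bystander: cardboard carton, 70 x 110 x 50 mm high; this point is its centre.
- driver_grip (a point): Bystander: screwdriver lying on the table; this point is the middle of its handle.
Mind the look-alikes: they are no part of the job. What is shaped like the rake but green or purple is not meant.

How it is judged:
On the way, in this order (a step that is already met when the one before it is completed fails the run):
1. the rake is lifted clear out of its rest (z of rake_handle in the frame of rest above 0.15 m), for 0.1 s.
2. while the rake is away from its rest, all four rods lie down in grooves of the tray, parallel to them (z of rod0 in the frame of tray between 0 and 0.018 m and angle between the x axis of each of rod0, rod1, rod2, rod3 and the x axis of tray, either way round below 0.15 rad and x of rod0 in the frame of tray between -0.075 and 0.075 m and y of rod0 in the frame of tray between -0.169 and 0.169 m and z of rod1 in the frame of tray between 0 and 0.018 m and x of rod1 in the frame of tray between -0.075 and 0.075 m and y of rod1 in the frame of tray between -0.169 and 0.169 m and z of rod2 in the frame of tray between 0 and 0.018 m and x of rod2 in the frame of tray between -0.075 and 0.075 m and y of rod2 in the frame of tray between -0.169 and 0.169 m and z of rod3 in the frame of tray between 0 and 0.018 m and x of rod3 in the frame of tray between -0.075 and 0.075 m and y of rod3 in the frame of tray between -0.169 and 0.169 m and horizontal distance between rake_handle and rest above 0.08 m), for 0.2 s.
At the end, for the whole second after the job is handed in: All rods in grooves: centres under 18 mm above the table, within 0.15 rad of the grooves. Rake in its rest: handle middle 90 to 102 mm up, within 25 mm along and 14 mm across of its centre, along it within 0.25 rad, upright within 0.12 rad. Rods and rake at rest (under 20 mm/s) (z of rod0 in the frame of tray between 0 and 0.018 m and angle between the x axis of each of rod0, rod1, rod2, rod3 and the x axis of tray, either way round below 0.15 rad and x of rod0 in the frame of tray between -0.075 and 0.075 m and y of rod0 in the frame of tray between -0.169 and 0.169 m and z of rod1 in the frame of tray between 0 and 0.018 m and x of rod1 in the frame of tray between -0.075 and 0.075 m and y of rod1 in the frame of tray between -0.169 and 0.169 m and z of rod2 in the frame of tray between 0 and 0.018 m and x of rod2 in the frame of tray between -0.075 and 0.075 m and y of rod2 in the frame of tray between -0.169 and 0.169 m and z of rod3 in the frame of tray between 0 and 0.018 m and x of rod3 in the frame of tray between -0.075 and 0.075 m and y of rod3 in the frame of tray between -0.169 and 0.169 m and x of rake_handle in the frame of rest between -0.025 and 0.025 m and y of rake_handle in the frame of rest between -0.014 and 0.014 m and z of rake_handle in the frame of rest between 0.09 and 0.102 m and angle between rake_handle's own z axis and vertical below 0.12 rad and angle between the x axis of rake_handle and the x axis of rest, either way round below 0.25 rad and linear speed of each of rake, rod0, rod1, rod2, rod3 below 0.02 m/s); the robot touches nothing.
It fails at once if the gripper or arm touches a rod (contact force between any of the fingers, the arm and rod0 above 0.3 N or contact force between any of the fingers, the arm and rod1 above 0.3 N or contact force between any of the fingers, the arm and rod2 above 0.3 N or contact force between any of the fingers, the arm and rod3 above 0.3 N).
It fails at once if the can, jar, tub, tape measure, carton or screwdriver is displaced by more than 20 mm (distance of any of can_mid, jar_mid, tub_mid, tape_mid, carton_mid, driver_grip from where it was at the start of the episode above 0.02 m).
It also fails if it takes over 61 s, if anything falls off the work surface, if the arm or the gripper's body presses on something with over 40 N, if the wrist force passes 120 N, or if a joint passes its speed limit or range.

## Working session

There is one attempt and no reset: what is moved stays moved. The work goes in short steps, Python scripts to look and compute and a tool call to move; the robot and the scene stay as the last step left them, time stands still between calls to the robot, and variables do not carry over. Pictures are saved under pics/ and viewed, and the job is handed in when it is done.

Besides the shell and the picture viewer there is one more tool, called after "Request:" by a JSON object that holds its "method" and its "body". jog_arm: Moves the arm, as the interface text tells. Its arguments: {"type":"object","properties":{"increments":{"type":"array","items":{"type":"object","properties":{"slide":{"type":"array","items":{"type":"number"}},"rotation":{"type":"array","items":{"type":"number"}}}}},"fingers":{"type":"number"}},"required":["increments"]}

```bash
mkdir -p pics; cat > h.py <<'E'
import numpy as np, cv2
from plant import state, optics, manip, silhouettes, place_of
def ray(f,uv):
    p=cv2.undistortPoints(np.array([[uv]],float),f["camera_matrix"],np.array(f["distortion"],float))[0,0]
    R=np.array(f["R"]);t=np.array(f["t"]).ravel()
    o=-R.T@t; d=R.T@np.array([p[0],p[1],1]); return o,d/np.linalg.norm(d)
def atz(f,uv,z):
    o,d=ray(f,uv); return o+d*(z-o[2])/d[2]
def proj(f,X):
    X=np.atleast_2d(np.array(X,float)); R=np.array(f["R"]);t=np.array(f["t"]).ravel()
    return cv2.projectPoints(X,cv2.Rodrigues(R)[0],t,np.array(f["camera_matrix"],float),np.array(f["distortion"],float))[0][:,0]
E
python3 - <<'E'
from h import *
for n in ["scene","side","wrist"]:
    f=optics.grab_frame(n); cv2.imwrite(f"pics/{n}0.png",f["frame"])
    print(n,ray(f,(320,240)))
    for th in ["tray","rest","rake","rake_handle","rod0","bluebin","can_mid","jar_mid","tub_mid","tape_mid","carton_mid","driver_grip"]:
        print(th,[(np.round(r["uv"],1).tolist(),round(r["score"],2)) for r in place_of(th,n)][:6])
s=state();print(s, manip.grip_depth)
E
```

```text
scene (array([1.27890844, 0.43970382, 0.77398006]), array([-0.66074256, -0.41978925, -0.62225096]))
tray [([319.1, 283.2], 0.89)]
rest [([232.3, 211.5], 0.67)]
rake [([268.5, 176.0], 0.9), ([210.9, 184.8], 0.85), ([235.8, 208.0], 0.72), ([299.9, 193.3], 0.51)]
rake_handle [([228.6, 180.2], 0.98), ([205.7, 156.9], 0.85), ([266.8, 149.9], 0.83)]
rod0 [([286.6, 257.3], 0.77), ([311.0, 259.6], 0.73), ([359.2, 295.0], 0.68), ([345.4, 279.7], 0.65)]
bluebin [([482.1, 334.1], 0.95), ([320.4, 284.3], 0.74)]
can_mid [([180.6, 240.5], 0.59)]
jar_mid [([427.4, 369.6], 0.65)]
tub_mid [([293.6, 326.2], 0.58)]
tape_mid [([460.9, 253.3], 0.66), ([234.0, 208.2], 0.29)]
carton_mid [([301.2, 193.9], 0.97)]
driver_grip [([351.1, 221.2], 0.58)]
side (array([0.23672223, 0.74959375, 0.68878366]), array([ 0.27190399, -0.77402275, -0.57180153]))
tray [([283.0, 285.9], 0.66)]
rest [([370.3, 214.7], 0.62)]
rake [([401.0, 194.1], 0.91), ([440.5, 223.4], 0.68), ([370.4, 211.8], 0.64)]
rake_handle [([373.0, 186.0], 0.87), ([406.8, 169.8], 0.85), ([449.8, 196.1], 0.78)]
rod0 [([255.2, 297.9], 0.6), ([298.0, 251.1
[... 861 characters left out ...]
nt_pos': array([-1.19030689e-01,  5.26862866e-02,  1.61293765e+00, -1.91027439e-05,
        1.47598596e+00, -1.19002673e-01]), 'joint_vel': array([-0.00055653, -0.00102045, -0.00038147,  0.00022622, -0.00113695,
        0.00101312]), 'joint_efforts': array([-1.77867246e-04, -3.93668568e+01, -3.70450866e+01, -4.71300439e-05,
        5.21661768e-04, -2.63516846e-06]), 'tool_pos': array([ 6.24968407e-01, -2.03394421e-05,  2.31289568e-01]), 'tool_rot': array([-8.97345378e-07,  7.07116047e-01,  7.07097515e-01, -1.28019642e-05]), 'contact_force': array([ 0.03292215, -0.39195771,  0.23357595]), 'ft_torque': array([-0.00209191, -0.03208441, -0.01247799]), 'gripper_width': 1.0029834652344571} -0.0187
```

View pics/scene0.png

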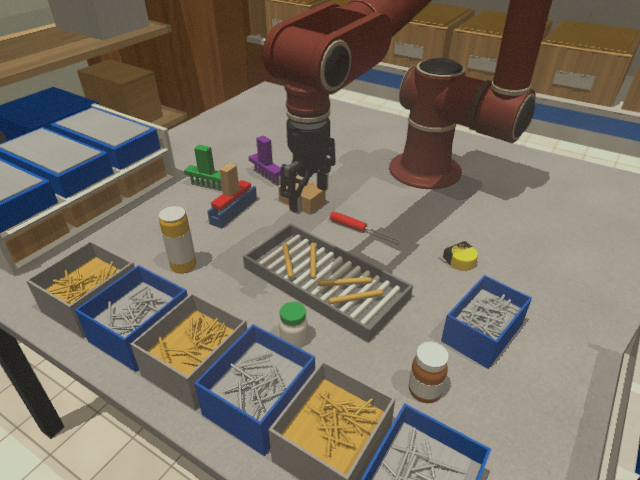

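View pics/side0.png

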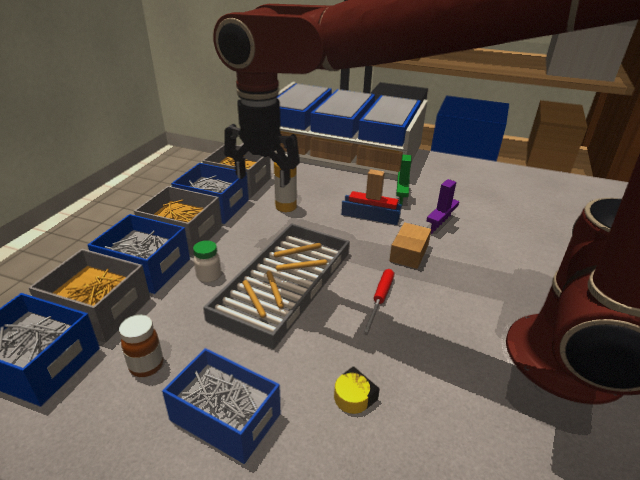

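View pics/wrist0.png

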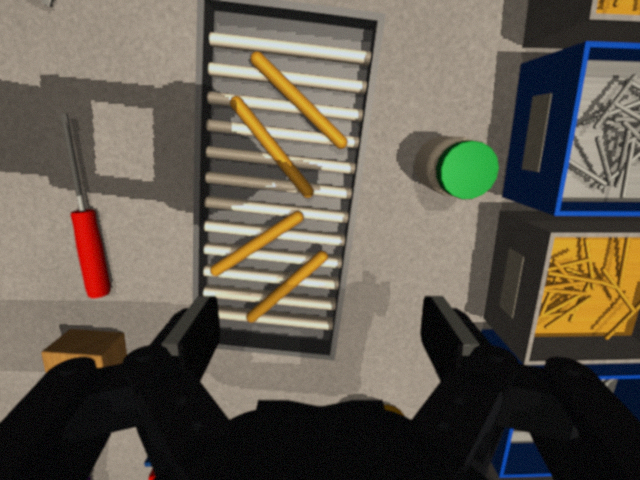

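```bash
python3 - <<'E'
import cv2
a=cv2.imread('pics/scene0.png');b=cv2.imread('pics/side0.png');w=cv2.imread('pics/wrist0.png')
cv2.imwrite('pics/c_s.png',cv2.resize(a[220:340,235:425],None,fx=4,fy=4,interpolation=cv2.INTER_CUBIC))
cv2.imwrite('pics/c_d.png',cv2.resize(b[215:350,195:360],None,fx=4,fy=4,interpolation=cv2.INTER_CUBIC))
r1=cv2.resize(a[155:230,195:265],(420,450),interpolation=cv2.INTER_CUBIC)
r2=cv2.resize(b[155:230,335:405],(420,450),interpolation=cv2.INTER_CUBIC)
cv2.imwrite('pics/c_r.png',cv2.hconcat([r1,r2])[:, :800])
E
```

```text
(no output)
```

View pics/c_s.png

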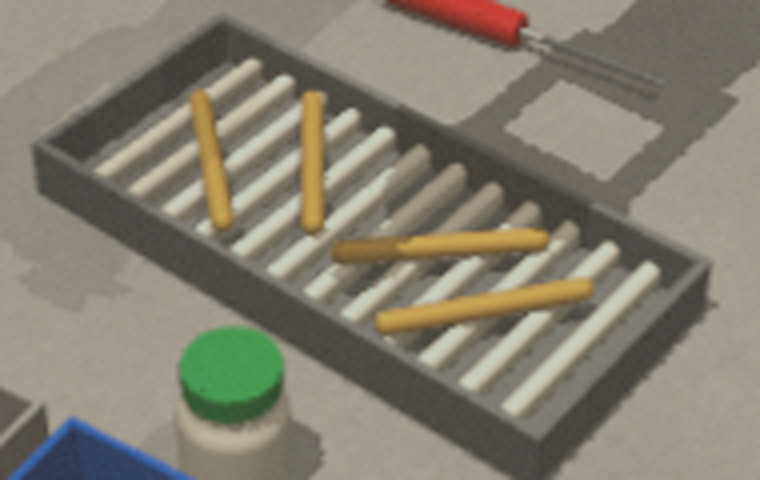

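View pics/c_d.png

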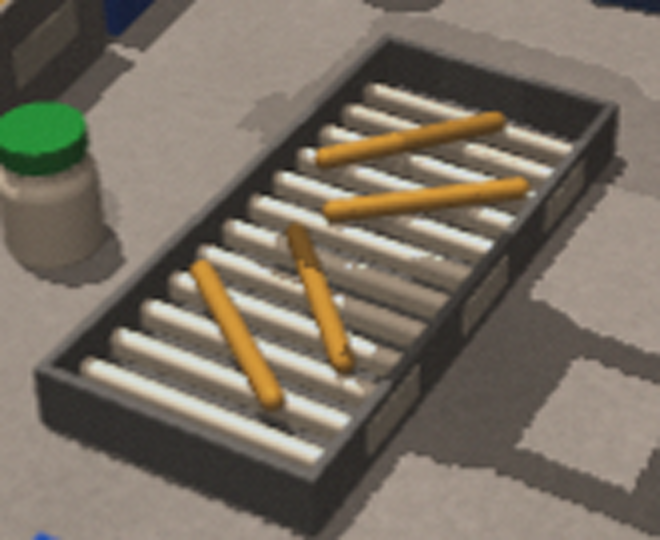

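View pics/c_r.png

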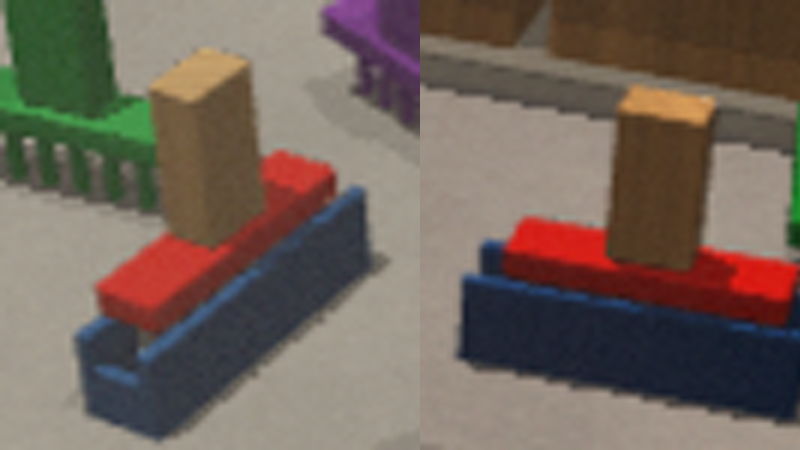

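```bash
cat > m.py <<'E'
from h import *
from scipy.optimize import least_squares
S,D,W=[optics.grab_frame(n) for n in("scene","side","wrist")]
def sc(p,o,k): return [(p[0]+.5)/k-.5+o[0],(p[1]+.5)/k-.5+o[1]]
def fit(obs,p0):
    def r(p):
        c,s=np.cos(p[2]),np.sin(p[2]); out=[]
        for f,X,uv in obs:
            w=[p[0]+c*X[0]-s*X[1],p[1]+s*X[0]+c*X[1],X[2]]
            out+=list((proj(f,w)[0]-uv))
        return np.array(out)
    q=least_squares(r,p0,loss='soft_l1'); return q.x,r(q.x).reshape(-1,2).round(1).tolist()
ho=.081;hy=.175;z=.038
# tray corners: near robot = -x ; +y left
so=(235,220);do=(195,215)
obs=[]
for uv,X in [((225,17),(-ho,-hy)),((37,148),(ho,-hy)),((710,263),(-ho,hy)),((545,437),(ho,hy))]: obs.append((S,(*X,z),sc(uv,so,4)))
for uv,X in [((390,38),(ho,-hy)),((617,105),(-ho,-hy)),((38,373),(ho,hy)),((317,483),(-ho,hy))]: obs.append((D,(*X,z),sc(uv,do,4)))
for uv,X in [((377,18),(ho,hy)),((333,356),(ho,-hy))]: obs.append((W,(*X,z),uv))
T,res=fit(obs,[.6,0,0]); print("tray",T.round(4),res)
so=(195,155);do=(335,155);obs=[]
# handle top
a=.02;b=.013;z=.134
for uv,X in [((152,93),(a,-b)),((250,65),(-a,b)),((195,104),(a,b)),((208,48),(-a,-b))]: obs.append((S,(*X,z),sc(uv,so,6)))
for uv,X in [((212,88),(a,-b)),((296,98),(-a,-b)),((284,120),(-a,b)),((198,108),(a,b))]: obs.append((D,(*X,z),sc(uv,do,6)))
a=.065;b=.017;z=.058
for uv,X in [((97,287),(a,-b)),((150,310),(a,b)),((336,168),(-a,b)),((280,150),(-a,-b))]: obs.append((S,(*X,z),sc(uv,so,6)))
R,res=fit(obs,[.5,-.3,0]); print("rake",R.round(4),res)
a=.078;b=.020;obs=[]
for uv,X in [((160,440),(a,b,0)),((372,262),(-a,b,0)),((85,412),(a,-b,0)),((364,188),(-a,b,.042)),((80,335),(a,-b,.042))]: obs.append((S,X,sc(uv,so,6)))
for uv,X in [((460-420,358),(a,b,0)),((462-420,278),(a,b,.042)),((482-420,243),(a,-b,.042))]: obs.append((D,X,sc(uv,do,6)))
Q,res=fit(obs,[.5,-.3,0]); print("rest",Q.round(4),res)
rods=[((258,58),(341,142)),((237,102),(307,190)),((299,216),(217,270)),((322,257),(254,317))]
c,s=np.cos(T[2]),np.sin(T[2])
for p,q in rods:
    A=atz(W,p,.0275);B=atz(W,q,.0275)
    loc=[np.round([c*(v[0]-T[0])+s*(v[1]-T[1]),-s*(v[0]-T[0])+c*(v[1]-T[1])],3).tolist() for v in(A,B)]
    print(A[:2].round(3),B[:2].round(3),'len',np.linalg.norm(A-B).round(3),'tray',loc)
    print('  check scene',proj(S,[A,B]).round(0).tolist(),'side',proj(D,[A,B]).round(0).tolist())
E
python3 m.py
```

```text
tray [ 0.5777  0.0092 -0.1071] [[-0.5, -1.4], [-0.5, -1.2], [1.6, -1.5], [0.1, 0.1], [-1.0, -1.0], [1.1, -0.2], [0.2, -0.3], [1.0, 0.3], [3.9, -6.5], [-0.3, 2.9]]
rake [ 0.4749 -0.3468  0.0426] [[-1.0, -1.1], [0.8, -0.7], [0.1, -0.2], [-0.3, -0.4], [-0.9, -0.9], [0.1, -0.1], [0.0, 0.5], [-0.8, 0.0], [-0.7, 0.0], [1.0, 0.1], [0.8, 0.0], [-0.0, -0.3]]
rest [ 0.4764 -0.3456  0.0605] [[0.3, 0.3], [-0.1, 0.5], [0.4, 0.5], [0.0, -0.0], [-1.0, 0.0], [-0.1, 0.2], [0.3, 0.3], [0.7, -0.7]]
[0.568 0.14 ] [0.645 0.065] len 0.107 tray [[-0.024, 0.129], [0.061, 0.063]]
  check scene [[380.0, 292.0], [331.0, 301.0]] side [[262.0, 314.0], [245.0, 282.0]]
[0.546 0.102] [0.612 0.018] len 0.106 tray [[-0.041, 0.088], [0.033, 0.012]]
  check scene [[369.0, 280.0], [321.0, 283.0]] side [[280.0, 305.0], [269.0, 273.0]]
[ 0.603 -0.009] [ 0.513 -0.069] len 0.108 tray [[0.027, -0.015], [-0.056, -0.084]]
  check scene [[313.0, 276.0], [312.0, 245.0]] side [[277.0, 267.0], [324.0, 261.0]]
[ 0.627 -0.054] [ 0.55  -0.126] len 0.105 tray [[0.056, -0.057], [-0.013, -0.137]]
  check scene [[290.0, 275.0], [283.0, 245.0]] side [[276.0, 254.0], [317.0, 244.0]]
```

```bash
cat >> m.py <<'E'
print('---')
for p,q in [((214,37),(364,57)),((209,125),(356,141)),((208,230),(340,241)),((206,293),(333,312)),((208,315),(327,325))]:
    A=atz(W,p,.02);B=atz(W,q,.02);d=B-A;m=(A+B)/2-[T[0],T[1],0];print(np.arctan2(d[1],d[0]).round(3),np.linalg.norm(d).round(3),'mid tray y',(-s*m[0]+c*m[1]).round(4),'x',(c*m[0]+s*m[1]).round(4))
def tri(a,b):
    o1,d1=ray(S,a);o2,d2=ray(D,b)
    t=np.linalg.lstsq(np.c_[d1,-d2],o2-o1,rcond=None)[0];P,Q=o1+d1*t[0],o2+d2*t[1];return ((P+Q)/2).round(3),np.linalg.norm(P-Q).round(3)
for n,a,b in [('handle',(228.6,180.2),(373,186)),('can',(180.6,240.5),(286.8,182.6)),('green',(205.7,156.9),(406.8,169.8)),('purple',(266.8,149.9),(449.8,196.1)),('carton',(301.2,193.9),(414.3,245.5)),('tub',(293.6,326.2),(212,262.3))]: print(n,tri(a,b))
E
python3 m.py|sed '1,/---/d'
```

```text
-0.123 0.14 mid tray y 0.1425 x 0.0032
-0.105 0.146 mid tray y 0.065 x 0.0033
-0.085 0.142 mid tray y -0.0412 x 0.0024
-0.162 0.146 mid tray y -0.1212 x 0.0032
-0.09 0.138 mid tray y -0.1439 x 0.002
handle (array([ 0.477, -0.348,  0.093]), np.float64(0.004))
can (array([ 0.706, -0.296,  0.076]), np.float64(0.006))
green (array([ 0.415, -0.485,  0.09 ]), np.float64(0.005))
purple (array([ 0.281, -0.377,  0.087]), np.float64(0.002))
carton (array([ 0.333, -0.223,  0.019]), np.float64(0.0))
tub (array([0.744, 0.038, 0.03 ]), np.float64(0.006))
```

Request:
{"method": "jog_arm", "body": {"increments": [{"slide": [-28.8, -12.4, 0]}, {"slide": [-28.8, -12.4, 0]}, {"slide": [-28.8, -12.4, 0]}, {"slide": [-28.8, -12.4, 0]}, {"slide": [-28.8, -12.4, 0]}, {"slide": [-28.8, -12.4, 0]}, {"slide": [-28.8, -12.4, 0]}, {"slide": [-28.8, -12.4, 0]}, {"slide": [-28.8, -12.4, 0]}, {"slide": [-28.8, -12.4, 0]}, {"slide": [-28.8, -12.4, 0]}, {"slide": [-28.8, -12.4, 0]}], "fingers": 1}}

```text
invalid input
```

Request:
{"method": "jog_arm", "body": {"increments": [{"rotation": [0, 0, 6.7]}, {"rotation": [0, 0, 6.7]}, {"rotation": [0, 0, 6.7]}, {"rotation": [0, 0, 6.7]}, {"rotation": [0, 0, 6.7]}, {"rotation": [0, 0, 6.7]}, {"rotation": [0, 0, 6.7]}, {"rotation": [0, 0, 6.7]}, {"rotation": [0, 0, 6.7]}, {"rotation": [0, 0, 6.7]}, {"rotation": [0, 0, 6.7]}, {"rotation": [0, 0, 6.7]}, {"rotation": [0, 0, 6.7]}, {"slide": [0, 0, 0]}, {"slide": [0, 0, 0]}]}}

```text
invalid input
```

```bash
cat >> h.py <<'E'
from scipy.spatial.transform import Rotation as Ro
def tool(): 
    s=state();q=s["tool_rot"];return s["tool_pos"],Ro.from_quat([q[1],q[2],q[3],q[0]]).as_matrix(),s
def goto(P,yaw):
    "needed slide(mm, in tool axes) and turn about tool z; tool x at yaw"
    p,R,s=tool(); y=np.arctan2(R[1,0],R[0,0]); print('t',s['time'],'pos',p.round(4),'yaw',y.round(4),'tilt',R[:,2].round(4),'slide mm',(R.T@(np.array(P)-p)*1000).round(1),'turn deg',np.degrees(-(yaw-y)).round(2),'F',s['contact_force'].round(1),'w',s['gripper_width'])
E
python3 - <<'E'
from h import *
goto([.4757,-.3463,.078],.05)
f=optics.grab_frame("wrist");cv2.imwrite("pics/w1.png",f["frame"])
E
```

```text
t 2.25 pos [0.625  0.     0.2313] yaw 1.5709 tilt [ 0.  0. -1.] slide mm [-346.3 -149.3  153.3] turn deg 87.14 F [-0.7  0.7 -0.3] w 0.9974583338220048
```

View pics/w1.png

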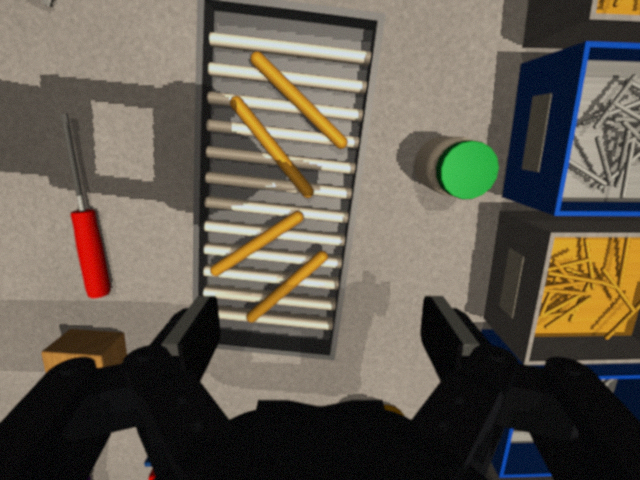

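Request:
{"method": "jog_arm", "body": {"increments": [{"slide": [-28.8, -12.4, 0], "rotation": [0, 0, 0]}, {"slide": [-28.8, -12.4, 0], "rotation": [0, 0, 0]}, {"slide": [-28.8, -12.4, 0], "rotation": [0, 0, 0]}, {"slide": [-28.8, -12.4, 0], "rotation": [0, 0, 0]}, {"slide": [-28.8, -12.4, 0], "rotation": [0, 0, 0]}, {"slide": [-28.8, -12.4, 0], "rotation": [0, 0, 0]}, {"slide": [-28.8, -12.4, 0], "rotation": [0, 0, 0]}, {"slide": [-28.8, -12.4, 0], "rotation": [0, 0, 0]}, {"slide": [-28.8, -12.4, 0], "rotation": [0, 0, 0]}, {"slide": [-28.8, -12.4, 0], "rotation": [0, 0, 0]}, {"slide": [-28.8, -12.4, 0], "rotation": [0, 0, 0]}, {"slide": [-28.8, -12.4, 0], "rotation": [0, 0, 0]}], "fingers": 1}}

```text
time: 3.3
tool_pos: [0.4754, -0.3469, 0.2315]
tool_rot: [0.0, 0.707, 0.707, 0.0]
contact_force: [1.2, 0.1, -0.1]
gripper_width: 1.0
```

Request:
{"method": "jog_arm", "body": {"increments": [{"slide": [0, 0, 0], "rotation": [0, 0, 6.7]}, {"slide": [0, 0, 0], "rotation": [0, 0, 6.7]}, {"slide": [0, 0, 0], "rotation": [0, 0, 6.7]}, {"slide": [0, 0, 0], "rotation": [0, 0, 6.7]}, {"slide": [0, 0, 0], "rotation": [0, 0, 6.7]}, {"slide": [0, 0, 0], "rotation": [0, 0, 6.7]}, {"slide": [0, 0, 0], "rotation": [0, 0, 6.7]}, {"slide": [0, 0, 0], "rotation": [0, 0, 6.7]}, {"slide": [0, 0, 0], "rotation": [0, 0, 6.7]}, {"slide": [0, 0, 0], "rotation": [0, 0, 6.7]}, {"slide": [0, 0, 0], "rotation": [0, 0, 6.7]}, {"slide": [0, 0, 0], "rotation": [0, 0, 6.7]}, {"slide": [0, 0, 0], "rotation": [0, 0, 6.7]}, {"slide": [0, 0, 0], "rotation": [0, 0, 0]}, {"slide": [0, 0, 0], "rotation": [0, 0, 0]}]}}

```text
time: 4.55
tool_pos: [0.4762, -0.3456, 0.2313]
tool_rot: [0.0, 1.0, 0.027, 0.0]
contact_force: [0.8, 0.5, -0.5]
gripper_width: 1.003
```

```bash
python3 - <<'E'
from h import *
goto([.4757,-.3463,.078],.05)
f=optics.grab_frame("wrist");cv2.imwrite("pics/w2.png",f["frame"])
E
```

```text
t 4.55 pos [ 0.4762 -0.3456  0.2313] yaw 0.0535 tilt [ 1.e-04 -1.e-04 -1.e+00] slide mm [ -0.5   0.7 153.3] turn deg 0.2 F [ 0.8  0.5 -0.5] w 1.0029612527023204
```

View pics/w2.png

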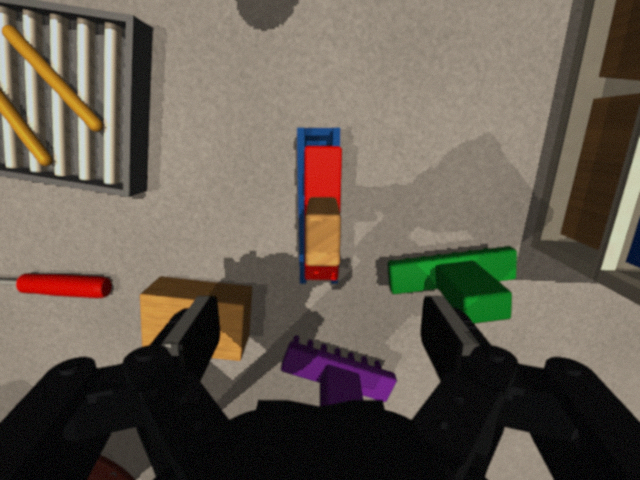

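Request:
{"method": "jog_arm", "body": {"increments": [{"slide": [0, 0, 20], "rotation": [0, 0, 0]}, {"slide": [0, 0, 20], "rotation": [0, 0, 0]}, {"slide": [0, 0, 20], "rotation": [0, 0, 0]}, {"slide": [0, 0, 20], "rotation": [0, 0, 0]}, {"slide": [0, 0, 20], "rotation": [0, 0, 0]}, {"slide": [0, 0, 20], "rotation": [0, 0, 0]}, {"slide": [0, 0, 20], "rotation": [0, 0, 0]}, {"slide": [0, 0, 13], "rotation": [0, 0, 0]}, {"slide": [0, 0, 0], "rotation": [0, 0, 0]}, {"slide": [0, 0, 0], "rotation": [0, 0, 0]}], "fingers": 1}}

```text
time: 5.43
tool_pos: [0.4759, -0.3453, 0.0778]
tool_rot: [-0.001, 1.0, 0.026, -0.001]
contact_force: [0.4, 0.0, -0.2]
gripper_width: 1.002
```

Request:
{"method": "jog_arm", "body": {"increments": [{"slide": [0, 0, 0], "rotation": [0, 0, 0]}, {"slide": [0, 0, 0], "rotation": [0, 0, 0]}, {"slide": [0, 0, 0], "rotation": [0, 0, 0]}, {"slide": [0, 0, 0], "rotation": [0, 0, 0]}, {"slide": [0, 0, 0], "rotation": [0, 0, 0]}, {"slide": [0, 0, 0], "rotation": [0, 0, 0]}, {"slide": [0, 0, 0], "rotation": [0, 0, 0]}, {"slide": [0, 0, 0], "rotation": [0, 0, 0]}, {"slide": [0, 0, 0], "rotation": [0, 0, 0]}, {"slide": [0, 0, 0], "rotation": [0, 0, 0]}], "fingers": 0}}

```text
time: 6.27
tool_pos: [0.4766, -0.3461, 0.0793]
tool_rot: [0.001, 1.0, 0.025, 0.001]
contact_force: [-1.5, 0.6, 5.8]
gripper_width: 0.298
```

```bash
python3 - <<'E'
from h import *
goto([.4757,-.3463,.078],.05)
f=optics.grab_frame("side");g=optics.grab_frame("scene");cv2.imwrite("pics/g1.png",cv2.hconcat([cv2.resize(f["frame"][130:250,310:440],(390,360)),cv2.resize(g["frame"][120:240,170:300],(390,360))]))
E
```

```text
t 6.2667 pos [ 0.4766 -0.3461  0.0793] yaw 0.0506 tilt [ 0.0011 -0.001  -1.    ] slide mm [-1.   0.2  1.3] turn deg 0.03 F [-1.5  0.6  5.8] w 0.29823213649780556
```

View pics/g1.png

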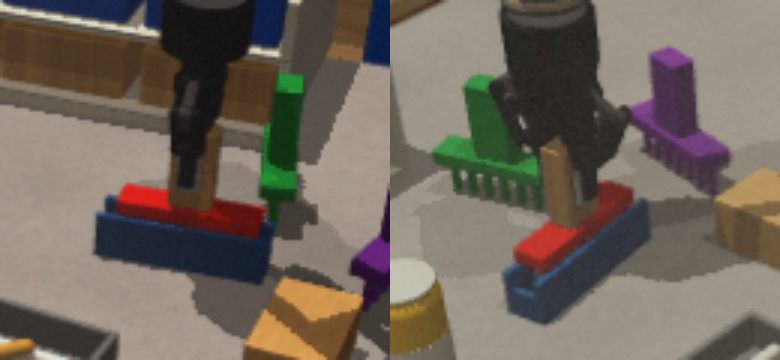

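Request:
{"method": "jog_arm", "body": {"increments": [{"slide": [0, 0, -10], "rotation": [0, 0, 0]}, {"slide": [0, 0, -20], "rotation": [0, 0, 0]}, {"slide": [0, 0, -20], "rotation": [0, 0, 0]}, {"slide": [0, 0, -20], "rotation": [0, 0, 0]}, {"slide": [0, 0, -20], "rotation": [0, 0, 0]}, {"slide": [0, 0, -20], "rotation": [0, 0, 0]}, {"slide": [0, 0, -10], "rotation": [0, 0, 0]}, {"slide": [0, 0, 0], "rotation": [0, 0, 3]}, {"slide": [0, 0, 0], "rotation": [0, 0, 3]}, {"slide": [0, 0, 0], "rotation": [0, 0, 3]}], "fingers": 0}}

```text
time: 7.2
tool_pos: [0.4756, -0.345, 0.1972]
tool_rot: [-0.001, 0.999, -0.054, -0.001]
contact_force: [0.4, -0.1, -2.9]
gripper_width: 0.297
```

```bash
python3 - <<'E'
from h import *
goto([.5608,-.1479,.094],-.107)
E
```

```text
t 7.2 pos [ 0.4756 -0.345   0.1972] yaw -0.1089 tilt [-0.0015  0.0015 -1.    ] slide mm [  63.4 -205.   103.4] turn deg -0.11 F [ 0.4 -0.1 -2.9] w 0.29667837717191975
```

Request:
{"method": "jog_arm", "body": {"increments": [{"slide": [6.3, -20.5, 0], "rotation": [0, 0, 0]}, {"slide": [6.3, -20.5, 0], "rotation": [0, 0, 0]}, {"slide": [6.3, -20.5, 0], "rotation": [0, 0, 0]}, {"slide": [6.3, -20.5, 0], "rotation": [0, 0, 0]}, {"slide": [6.3, -20.5, 0], "rotation": [0, 0, 0]}, {"slide": [6.3, -20.5, 0], "rotation": [0, 0, 0]}, {"slide": [6.3, -20.5, 0], "rotation": [0, 0, 0]}, {"slide": [6.3, -20.5, 0], "rotation": [0, 0, 0]}, {"slide": [6.3, -20.5, 0], "rotation": [0, 0, 0]}, {"slide": [6.3, -20.5, 0], "rotation": [0, 0, 0]}, {"slide": [0, 0, 20], "rotation": [0, 0, 0]}, {"slide": [0, 0, 20], "rotation": [0, 0, 0]}, {"slide": [0, 0, 20], "rotation": [0, 0, 0]}, {"slide": [0, 0, 20], "rotation": [0, 0, 0]}, {"slide": [0, 0, 0], "rotation": [0, 0, 0]}, {"slide": [0, 0, 0], "rotation": [0, 0, 0]}], "fingers": 0}}

```text
time: 8.53
tool_pos: [0.5588, -0.1477, 0.1159]
tool_rot: [-0.001, 0.999, -0.053, -0.003]
contact_force: [1.0, -0.0, -3.2]
gripper_width: 0.301
```

```bash
python3 - <<'E'
from h import *
goto([.5608,-.1479,.094],-.107)
f=optics.grab_frame("side");g=optics.grab_frame("scene");cv2.imwrite("pics/t1.png",cv2.hconcat([cv2.resize(f["frame"][150:310,250:380],None,fx=3,fy=3),cv2.resize(g["frame"][150:310,220:350],None,fx=3,fy=3)]))
E
```

```text
t 8.5333 pos [ 0.5588 -0.1477  0.1159] yaw -0.1064 tilt [-0.0049  0.002  -1.    ] slide mm [ 2.1  0.  21.9] turn deg 0.03 F [ 1.  -0.  -3.2] w 0.3005378484210691
```

View pics/t1.png

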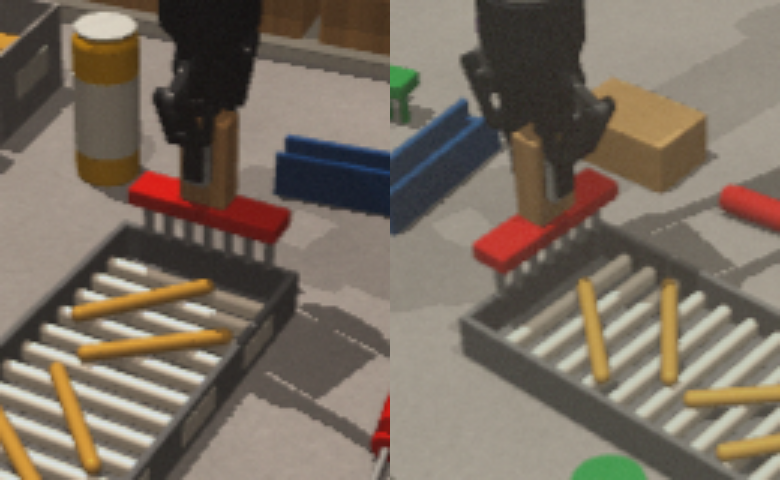

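```bash
python3 - <<'E'
from h import *
f=optics.grab_frame("side");g=optics.grab_frame("scene")
p,R,s=tool(); y=np.arctan2(R[1,0],R[0,0])
u=np.array([np.cos(y),np.sin(y),0]);v=np.array([-np.sin(y),np.cos(y),0]);b=p.copy()
out=[]
for F,o in((f,(250,150)),(g,(220,150))):
    im=cv2.resize(F["frame"][o[1]:o[1]+130,o[0]:o[0]+100],None,fx=4,fy=4,interpolation=cv2.INTER_CUBIC)
    pts=[b+u*k*.018+[0,0,-.0713] for k in range(-3,4)]
    for P in pts:
        q=proj(F,P)[0];cv2.circle(im,tuple(int(t) for t in ((q-o)*4+1.5)),3,(255,0,255),1)
    for a in(-.065,.065):
      for c in(-.017,.017):
        q=proj(F,b+u*a+v*c+[0,0,-.0713+.05])[0];cv2.circle(im,tuple(int(t) for t in ((q-o)*4+1.5)),3,(255,255,0),1)
    out.append(im)
cv2.imwrite("pics/t2.png",cv2.hconcat(out))
E
```

```text
(no output)
```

View pics/t2.png

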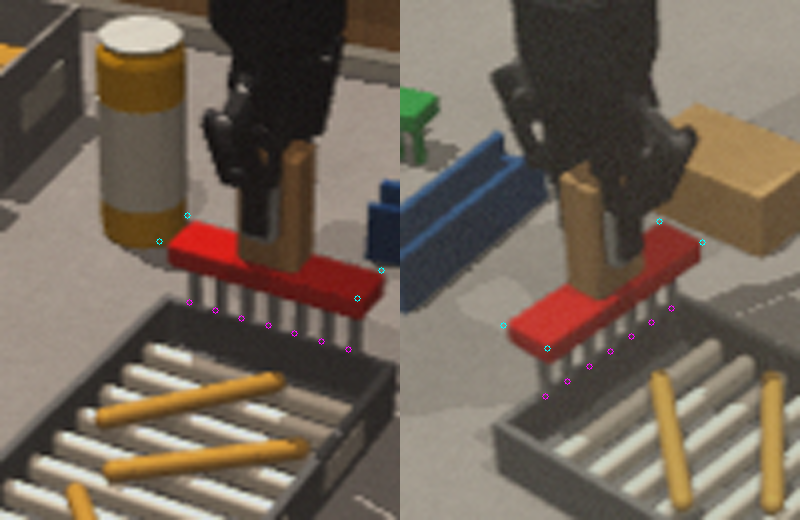

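Request:
{"method": "jog_arm", "body": {"increments": [{"slide": [2, 0, 10], "rotation": [0, 0, 0]}, {"slide": [0, 0, 10], "rotation": [0, 0, 0]}, {"slide": [0, 0, 6], "rotation": [0, 0, 0]}, {"slide": [0, 0, 0], "rotation": [0, 0, 0]}, {"slide": [0, 0, 0], "rotation": [0, 0, 0]}], "fingers": 0}}

```text
time: 9.15
tool_pos: [0.5618, -0.1483, 0.091]
tool_rot: [-0.0, 0.999, -0.053, -0.001]
contact_force: [-0.6, 0.2, -2.1]
gripper_width: 0.295
```

Request:
{"method": "jog_arm", "body": {"increments": [{"slide": [0, 0, 1], "rotation": [0, 0, 0]}, {"slide": [0, 0, 1], "rotation": [0, 0, 0]}, {"slide": [0, 0, 0], "rotation": [0, 0, 0]}], "fingers": 0}}

```text
time: 9.4
tool_pos: [0.5627, -0.1487, 0.0905]
tool_rot: [0.0, 0.999, -0.053, 0.0]
contact_force: [0.8, -0.4, -3.0]
gripper_width: 0.298
```

Request:
{"method": "jog_arm", "body": {"increments": [{"slide": [0, 0, 1], "rotation": [0, 0, 0]}, {"slide": [0, 0, 1], "rotation": [0, 0, 0]}, {"slide": [0, 0, 0], "rotation": [0, 0, 0]}], "fingers": 0}}

```text
time: 9.65
tool_pos: [0.5625, -0.1487, 0.0882]
tool_rot: [-0.0, 0.999, -0.053, -0.0]
contact_force: [-0.3, 0.3, -2.9]
gripper_width: 0.296
```

Request:
{"method": "jog_arm", "body": {"increments": [{"slide": [0, 0, 1], "rotation": [0, 0, 0]}, {"slide": [0, 0, 1], "rotation": [0, 0, 0]}, {"slide": [0, 0, 0], "rotation": [0, 0, 0]}, {"slide": [0, 0, 0], "rotation": [0, 0, 0]}], "fingers": 0}}

```text
time: 9.98
tool_pos: [0.5625, -0.1486, 0.0862]
tool_rot: [-0.0, 0.999, -0.053, -0.0]
contact_force: [-0.1, -0.3, -3.0]
gripper_width: 0.295
```

Request:
{"method": "jog_arm", "body": {"increments": [{"slide": [0, 0, 1], "rotation": [0, 0, 0]}, {"slide": [0, 0, 1], "rotation": [0, 0, 0]}, {"slide": [0, 0, 0], "rotation": [0, 0, 0]}, {"slide": [0, 0, 0], "rotation": [0, 0, 0]}], "fingers": 0}}

```text
time: 10.32
tool_pos: [0.5625, -0.1486, 0.0841]
tool_rot: [-0.0, 0.999, -0.053, -0.0]
contact_force: [-0.2, -0.1, -3.0]
gripper_width: 0.301
```

Request:
{"method": "jog_arm", "body": {"increments": [{"slide": [0, 0, 1], "rotation": [0, 0, 0]}, {"slide": [0, 0, 1], "rotation": [0, 0, 0]}, {"slide": [0, 0, 0], "rotation": [0, 0, 0]}, {"slide": [0, 0, 0], "rotation": [0, 0, 0]}], "fingers": 0}}

```text
time: 10.65
tool_pos: [0.5625, -0.1486, 0.0821]
tool_rot: [-0.0, 0.999, -0.053, -0.0]
contact_force: [0.2, -0.0, -3.4]
gripper_width: 0.297
```

Request:
{"method": "jog_arm", "body": {"increments": [{"slide": [0, 0, 1], "rotation": [0, 0, 0]}, {"slide": [0, 0, 0], "rotation": [0, 0, 0]}, {"slide": [0, 0, 0], "rotation": [0, 0, 0]}], "fingers": 0}}

```text
time: 10.9
tool_pos: [0.5625, -0.1486, 0.0812]
tool_rot: [-0.0, 0.999, -0.053, -0.0]
contact_force: [-0.5, 0.6, -2.5]
gripper_width: 0.298
```

Request:
{"method": "jog_arm", "body": {"increments": [{"slide": [0, 0, 1], "rotation": [0, 0, 0]}, {"slide": [0, 0, 0], "rotation": [0, 0, 0]}, {"slide": [0, 0, 0], "rotation": [0, 0, 0]}], "fingers": 0}}

```text
time: 11.15
tool_pos: [0.5625, -0.1486, 0.0802]
tool_rot: [-0.0, 0.999, -0.053, -0.0]
contact_force: [-0.8, -0.2, -2.8]
gripper_width: 0.296
```

Request:
{"method": "jog_arm", "body": {"increments": [{"slide": [0, 0, 1], "rotation": [0, 0, 0]}, {"slide": [0, 0, 0], "rotation": [0, 0, 0]}, {"slide": [0, 0, 0], "rotation": [0, 0, 0]}], "fingers": 0}}

```text
time: 11.4
tool_pos: [0.5625, -0.1486, 0.0792]
tool_rot: [-0.0, 0.999, -0.053, -0.0]
contact_force: [0.6, -0.2, -2.9]
gripper_width: 0.299
```

Request:
{"method": "jog_arm", "body": {"increments": [{"slide": [0, 0, 1], "rotation": [0, 0, 0]}, {"slide": [0, 0, 0], "rotation": [0, 0, 0]}, {"slide": [0, 0, 0], "rotation": [0, 0, 0]}], "fingers": 0}}

```text
time: 11.65
tool_pos: [0.5628, -0.1488, 0.0788]
tool_rot: [0.0, 0.999, -0.053, 0.0]
contact_force: [-2.2, 0.7, 1.2]
gripper_width: 0.292
```

Request:
{"method": "jog_arm", "body": {"increments": [{"slide": [0, 0, 1], "rotation": [0, 0, 0]}, {"slide": [0, 0, 0], "rotation": [0, 0, 0]}, {"slide": [0, 0, 0], "rotation": [0, 0, 0]}], "fingers": 0}}

```text
time: 11.9
tool_pos: [0.5628, -0.1488, 0.0788]
tool_rot: [0.0, 0.999, -0.053, 0.0]
contact_force: [-4.8, 1.9, 7.3]
gripper_width: 0.302
```

Request:
{"method": "jog_arm", "body": {"increments": [{"slide": [0, 0, -6], "rotation": [0, 0, 0]}, {"slide": [0, 0, -6], "rotation": [0, 0, 0]}, {"slide": [0, 0, -5], "rotation": [0, 0, 0]}, {"slide": [0, 0, 0], "rotation": [0, 0, 0]}, {"slide": [0, 0, 0], "rotation": [0, 0, 0]}], "fingers": 0}}

```text
time: 12.32
tool_pos: [0.563, -0.1488, 0.0948]
tool_rot: [0.0, 0.999, -0.053, 0.001]
contact_force: [-0.7, 0.2, -2.9]
gripper_width: 0.294
```

Request:
{"method": "jog_arm", "body": {"increments": [{"slide": [0, -4, 0], "rotation": [0, 0, 0]}, {"slide": [0, -4, 0], "rotation": [0, 0, 0]}, {"slide": [0, -4, 0], "rotation": [0, 0, 0]}, {"slide": [0, -4, 0], "rotation": [0, 0, 0]}, {"slide": [0, -4, 0], "rotation": [0, 0, 0]}, {"slide": [0, -4, 0], "rotation": [0, 0, 0]}, {"slide": [0, -4, 0], "rotation": [0, 0, 0]}, {"slide": [0, -4, 0], "rotation": [0, 0, 0]}, {"slide": [0, -4, 0], "rotation": [0, 0, 0]}, {"slide": [0, -4, 0], "rotation": [0, 0, 0]}], "fingers": 0}}

```text
time: 13.15
tool_pos: [0.5669, -0.1085, 0.0943]
tool_rot: [0.0, 0.999, -0.053, 0.0]
contact_force: [-0.3, -0.3, -3.0]
gripper_width: 0.296
```

```bash
cat > look.py <<'E'
from h import *
import sys
goto([.5608,-.1479,.094],-.107)
f=optics.grab_frame("side");g=optics.grab_frame("scene");cv2.imwrite(f"pics/{sys.argv[1]}.png",cv2.hconcat([cv2.resize(f["frame"][190:350,195:360],(400,388)),cv2.resize(g["frame"][190:340,235:425],(400,316)).copy() if 0 else cv2.copyMakeBorder(cv2.resize(g["frame"][190:340,235:425],(400,316)),0,72,0,0,cv2.BORDER_CONSTANT)]))
E
python3 look.py s1
```

```text
t 13.15 pos [ 0.5669 -0.1085  0.0943] yaw -0.1064 tilt [ 1.e-04 -0.e+00 -1.e+00] slide mm [-1.9 39.9  0.3] turn deg 0.03 F [-0.3 -0.3 -3. ] w 0.295507821265539
```

View pics/s1.png

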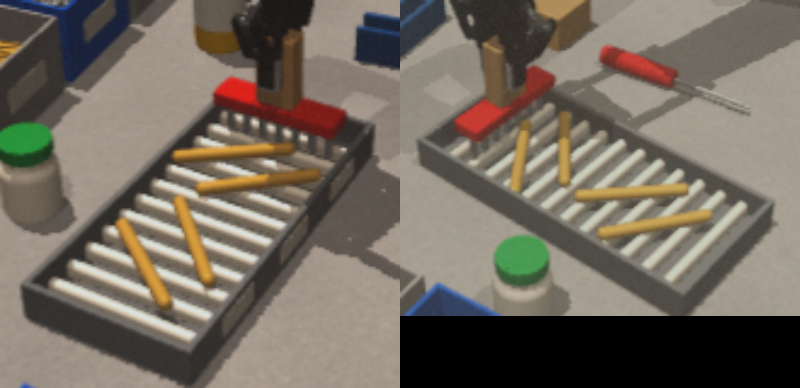

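Request:
{"method": "jog_arm", "body": {"increments": [{"slide": [0, -4, 0], "rotation": [0, 0, 0]}, {"slide": [0, -4, 0], "rotation": [0, 0, 0]}, {"slide": [0, -4, 0], "rotation": [0, 0, 0]}, {"slide": [0, -4, 0], "rotation": [0, 0, 0]}, {"slide": [0, -4, 0], "rotation": [0, 0, 0]}, {"slide": [0, -4, 0], "rotation": [0, 0, 0]}, {"slide": [0, -4, 0], "rotation": [0, 0, 0]}, {"slide": [0, -4, 0], "rotation": [0, 0, 0]}], "fingers": 0}}

```text
time: 13.92
tool_pos: [0.5698, -0.0768, 0.0941]
tool_rot: [0.0, 0.999, -0.053, -0.001]
contact_force: [-2.7, -0.6, -3.3]
gripper_width: 0.297
```

```bash
python3 look.py s2
```

```text
t 13.9167 pos [ 0.5698 -0.0768  0.0941] yaw -0.1061 tilt [-1.4e-03 -5.0e-04 -1.0e+00] slide mm [-1.4 71.6  0.2] turn deg 0.05 F [-2.7 -0.6 -3.3] w 0.29712723168595007
```

View pics/s2.png

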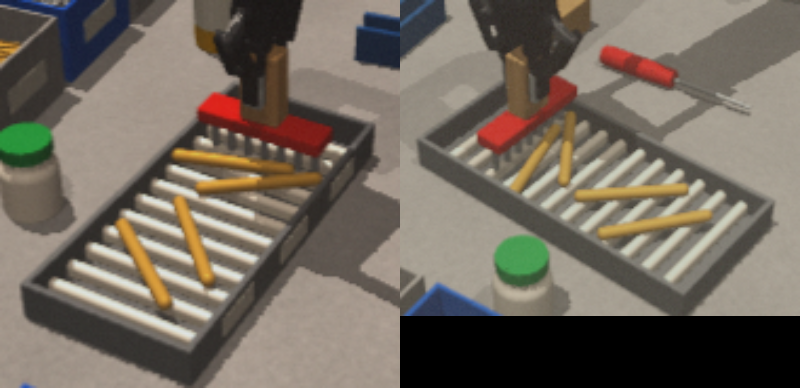

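Request:
{"method": "jog_arm", "body": {"increments": [{"slide": [0, -3, 0], "rotation": [0, 0, 0]}, {"slide": [0, -3, 0], "rotation": [0, 0, 0]}, {"slide": [0, -3, 0], "rotation": [0, 0, 0]}, {"slide": [0, -3, 0], "rotation": [0, 0, 0]}, {"slide": [0, -3, 0], "rotation": [0, 0, 0]}, {"slide": [0, -3, 0], "rotation": [0, 0, 0]}], "fingers": 0}}

```text
time: 14.52
tool_pos: [0.5721, -0.0589, 0.0942]
tool_rot: [0.0, 0.999, -0.053, -0.0]
contact_force: [-1.1, -0.0, -4.3]
gripper_width: 0.299
```

```bash
python3 look.py s3
```

```text
t 14.5167 pos [ 0.5721 -0.0589  0.0942] yaw -0.1065 tilt [-4.e-04 -1.e-04 -1.e+00] slide mm [-1.7 89.6  0.2] turn deg 0.03 F [-1.1 -0.  -4.3] w 0.2986398541492353
```

View pics/s3.png

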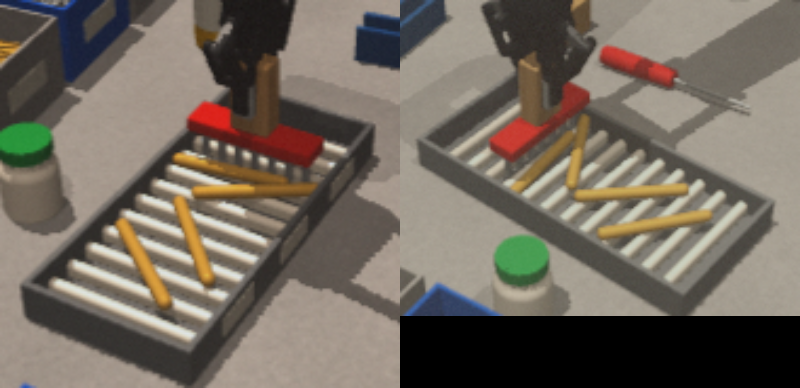

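Request:
{"method": "jog_arm", "body": {"increments": [{"slide": [0, -3, 0], "rotation": [0, 0, 0]}, {"slide": [0, -3, 0], "rotation": [0, 0, 0]}, {"slide": [0, -3, 0], "rotation": [0, 0, 0]}, {"slide": [0, -3, 0], "rotation": [0, 0, 0]}, {"slide": [0, -3, 0], "rotation": [0, 0, 0]}, {"slide": [0, -3, 0], "rotation": [0, 0, 0]}], "fingers": 0}}

```text
time: 15.12
tool_pos: [0.5742, -0.041, 0.0944]
tool_rot: [0.0, 0.999, -0.053, 0.0]
contact_force: [1.3, -0.1, -3.6]
gripper_width: 0.297
```

```bash
python3 look.py s4
```

```text
t 15.1167 pos [ 0.5742 -0.041   0.0944] yaw -0.1064 tilt [ 2.e-04 -2.e-04 -1.e+00] slide mm [ -2.  107.7   0.4] turn deg 0.04 F [ 1.3 -0.1 -3.6] w 0.2968911806598873
```

View pics/s4.png

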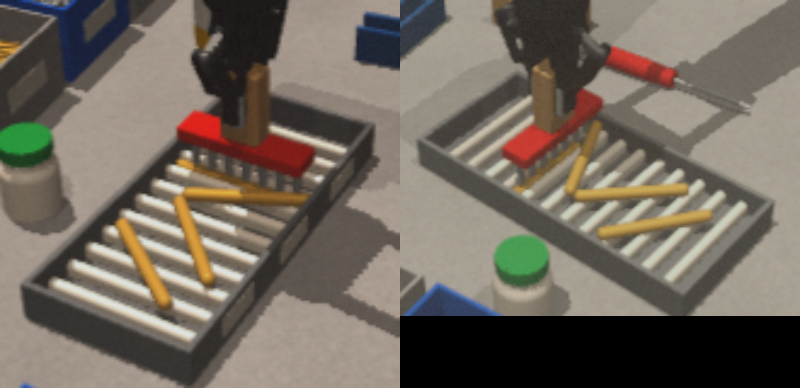

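Request:
{"method": "jog_arm", "body": {"increments": [{"slide": [0, -3, 0], "rotation": [0, 0, 0]}, {"slide": [0, -3, 0], "rotation": [0, 0, 0]}, {"slide": [0, -3, 0], "rotation": [0, 0, 0]}, {"slide": [0, -3, 0], "rotation": [0, 0, 0]}, {"slide": [0, -3, 0], "rotation": [0, 0, 0]}, {"slide": [0, -3, 0], "rotation": [0, 0, 0]}, {"slide": [0, -3, 0], "rotation": [0, 0, 0]}, {"slide": [0, -3, 0], "rotation": [0, 0, 0]}], "fingers": 0}}

```text
time: 15.88
tool_pos: [0.5767, -0.0179, 0.0944]
tool_rot: [0.001, 0.999, -0.053, 0.0]
contact_force: [-0.3, -3.2, -1.1]
gripper_width: 0.298
```

```bash
python3 look.py s5
```

```text
t 15.8833 pos [ 0.5767 -0.0179  0.0944] yaw -0.106 tilt [-1.0e-04 -2.1e-03 -1.0e+00] slide mm [ -2.  131.    0.7] turn deg 0.06 F [-0.3 -3.2 -1.1] w 0.2977748925178732
```

View pics/s5.png

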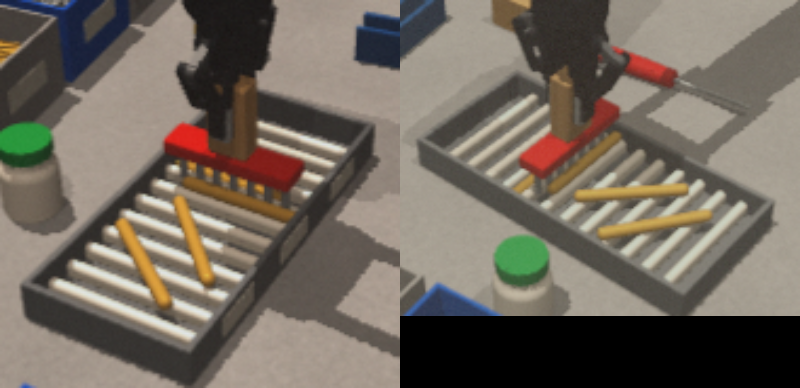

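Request:
{"method": "jog_arm", "body": {"increments": [{"slide": [0, -3, 0], "rotation": [0, 0, 0]}, {"slide": [0, -3, 0], "rotation": [0, 0, 0]}, {"slide": [0, -3, 0], "rotation": [0, 0, 0]}, {"slide": [0, -3, 0], "rotation": [0, 0, 0]}, {"slide": [0, -3, 0], "rotation": [0, 0, 0]}, {"slide": [0, -3, 0], "rotation": [0, 0, 0]}, {"slide": [0, -3, 0], "rotation": [0, 0, 0]}, {"slide": [0, -3, 0], "rotation": [0, 0, 0]}], "fingers": 0}}

```text
time: 16.65
tool_pos: [0.5792, 0.0069, 0.0943]
tool_rot: [-0.0, 0.999, -0.053, -0.0]
contact_force: [0.1, -0.3, -2.3]
gripper_width: 0.292
```

```bash
python3 look.py s6
```

```text
t 16.65 pos [0.5792 0.0069 0.0943] yaw -0.1064 tilt [-1.e-04  2.e-04 -1.e+00] slide mm [ -1.8 155.8   0.2] turn deg 0.03 F [ 0.1 -0.3 -2.3] w 0.2917384330885631
```

View pics/s6.png

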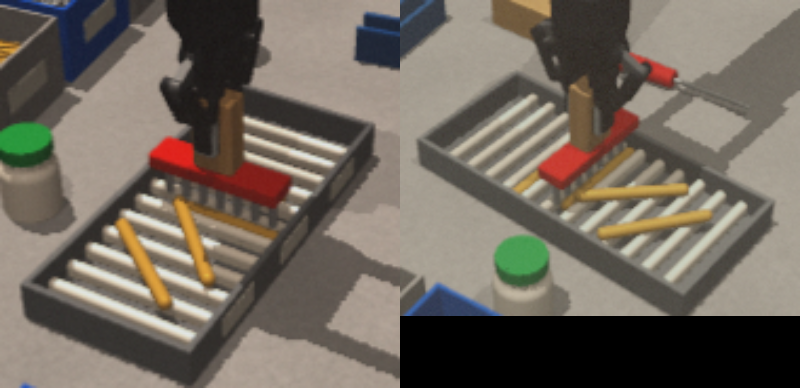

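Request:
{"method": "jog_arm", "body": {"increments": [{"slide": [0, -3, 0], "rotation": [0, 0, 0]}, {"slide": [0, -3, 0], "rotation": [0, 0, 0]}, {"slide": [0, -3, 0], "rotation": [0, 0, 0]}, {"slide": [0, -3, 0], "rotation": [0, 0, 0]}, {"slide": [0, -3, 0], "rotation": [0, 0, 0]}, {"slide": [0, -3, 0], "rotation": [0, 0, 0]}, {"slide": [0, -3, 0], "rotation": [0, 0, 0]}, {"slide": [0, -3, 0], "rotation": [0, 0, 0]}], "fingers": 0}}

```text
time: 17.42
tool_pos: [0.5817, 0.0307, 0.0943]
tool_rot: [-0.0, 0.999, -0.053, -0.0]
contact_force: [-0.2, -0.4, -3.4]
gripper_width: 0.295
```

```bash
python3 look.py s7
```

```text
t 17.4167 pos [0.5817 0.0307 0.0943] yaw -0.1064 tilt [-1.e-04  1.e-04 -1.e+00] slide mm [ -1.8 179.8   0.3] turn deg 0.03 F [-0.2 -0.4 -3.4] w 0.29500855784239643
```

View pics/s7.png

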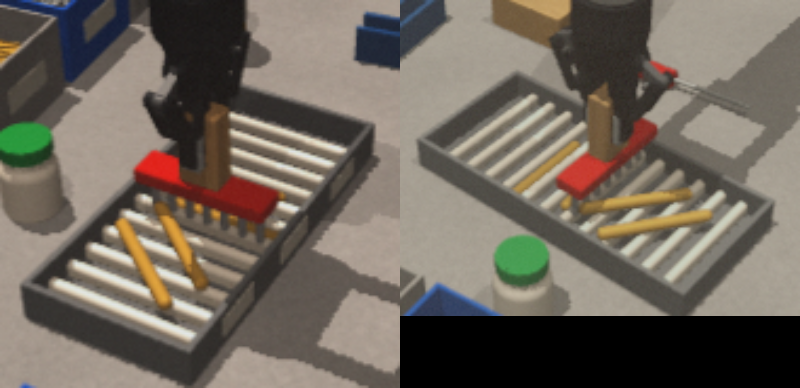

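Request:
{"method": "jog_arm", "body": {"increments": [{"slide": [0, -3, 0], "rotation": [0, 0, 0]}, {"slide": [0, -3, 0], "rotation": [0, 0, 0]}, {"slide": [0, -3, 0], "rotation": [0, 0, 0]}, {"slide": [0, -3, 0], "rotation": [0, 0, 0]}, {"slide": [0, -3, 0], "rotation": [0, 0, 0]}, {"slide": [0, -3, 0], "rotation": [0, 0, 0]}, {"slide": [0, -3, 0], "rotation": [0, 0, 0]}, {"slide": [0, -3, 0], "rotation": [0, 0, 0]}], "fingers": 0}}

```text
time: 18.18
tool_pos: [0.5843, 0.0545, 0.0943]
tool_rot: [-0.0, 0.999, -0.053, 0.0]
contact_force: [-0.2, 0.2, -2.9]
gripper_width: 0.295
```

```bash
python3 look.py s8
```

```text
t 18.1833 pos [0.5843 0.0545 0.0943] yaw -0.1065 tilt [ 0.  0. -1.] slide mm [ -1.9 203.8   0.3] turn deg 0.03 F [-0.2  0.2 -2.9] w 0.29547533575283674
```

View pics/s8.png

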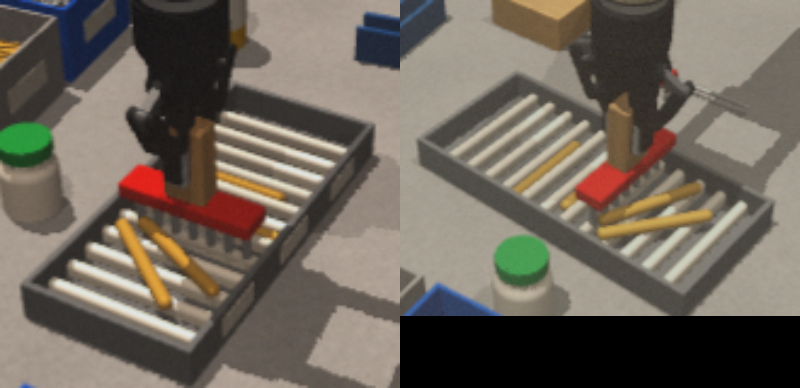

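Request:
{"method": "jog_arm", "body": {"increments": [{"slide": [0, -3, 0], "rotation": [0, 0, 0]}, {"slide": [0, -3, 0], "rotation": [0, 0, 0]}, {"slide": [0, -3, 0], "rotation": [0, 0, 0]}, {"slide": [0, -3, 0], "rotation": [0, 0, 0]}, {"slide": [0, -3, 0], "rotation": [0, 0, 0]}, {"slide": [0, -3, 0], "rotation": [0, 0, 0]}, {"slide": [0, -3, 0], "rotation": [0, 0, 0]}, {"slide": [0, -3, 0], "rotation": [0, 0, 0]}], "fingers": 0}}

```text
time: 18.95
tool_pos: [0.5867, 0.0785, 0.0942]
tool_rot: [-0.0, 0.999, -0.053, -0.0]
contact_force: [0.0, 1.1, -3.2]
gripper_width: 0.298
```

```bash
python3 look.py s9
```

```text
t 18.95 pos [0.5867 0.0785 0.0942] yaw -0.1064 tilt [-5.e-04  2.e-04 -1.e+00] slide mm [-1.700e+00  2.279e+02  1.000e-01] turn deg 0.03 F [ 0.   1.1 -3.2] w 0.2975185495965288
```

View pics/s9.png

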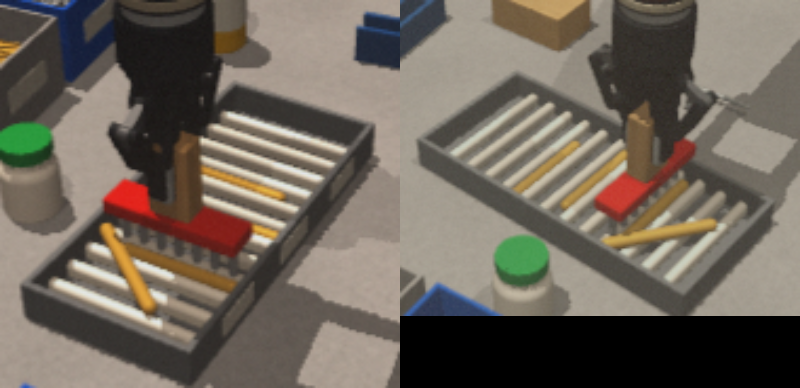

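Request:
{"method": "jog_arm", "body": {"increments": [{"slide": [0, -3, 0], "rotation": [0, 0, 0]}, {"slide": [0, -3, 0], "rotation": [0, 0, 0]}, {"slide": [0, -3, 0], "rotation": [0, 0, 0]}, {"slide": [0, -3, 0], "rotation": [0, 0, 0]}, {"slide": [0, -3, 0], "rotation": [0, 0, 0]}, {"slide": [0, -3, 0], "rotation": [0, 0, 0]}], "fingers": 0}}

```text
time: 19.55
tool_pos: [0.5887, 0.0961, 0.0943]
tool_rot: [0.0, 0.999, -0.053, -0.0]
contact_force: [-0.2, -0.2, -2.9]
gripper_width: 0.299
```

```bash
python3 look.py s10
```

```text
t 19.55 pos [0.5887 0.0961 0.0943] yaw -0.1065 tilt [-3.e-04 -3.e-04 -1.e+00] slide mm [ -1.8 245.6   0.4] turn deg 0.03 F [-0.2 -0.2 -2.9] w 0.29880975292755096
```

View pics/s10.png

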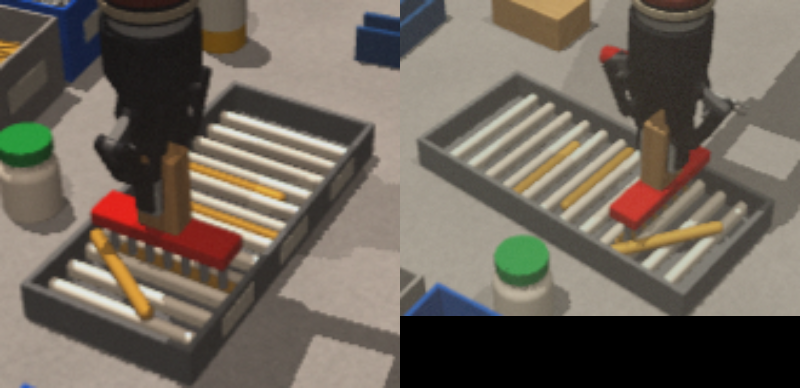

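Request:
{"method": "jog_arm", "body": {"increments": [{"slide": [0, -3, 0], "rotation": [0, 0, 0]}, {"slide": [0, -3, 0], "rotation": [0, 0, 0]}, {"slide": [0, -3, 0], "rotation": [0, 0, 0]}, {"slide": [0, -3, 0], "rotation": [0, 0, 0]}, {"slide": [0, -3, 0], "rotation": [0, 0, 0]}, {"slide": [0, 0, 0], "rotation": [0, 0, 0]}], "fingers": 0}}

```text
time: 20.15
tool_pos: [0.5904, 0.1115, 0.0943]
tool_rot: [-0.0, 0.999, -0.053, 0.0]
contact_force: [-0.4, 0.6, -3.3]
gripper_width: 0.296
```

```bash
python3 look.py s11
```

```text
t 20.15 pos [0.5904 0.1115 0.0943] yaw -0.106 tilt [ 2.e-04  5.e-04 -1.e+00] slide mm [-2.000e+00  2.611e+02  2.000e-01] turn deg 0.06 F [-0.4  0.6 -3.3] w 0.2957362752858094
```

View pics/s11.png

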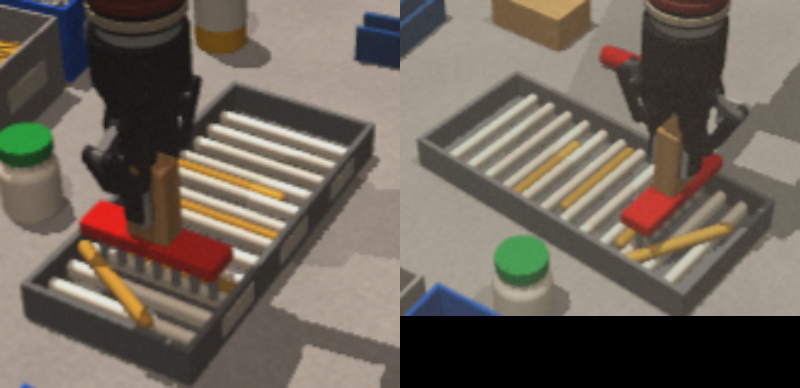

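Request:
{"method": "jog_arm", "body": {"increments": [{"slide": [0, -3, 0], "rotation": [0, 0, 0]}, {"slide": [0, -3, 0], "rotation": [0, 0, 0]}, {"slide": [0, -3, 0], "rotation": [0, 0, 0]}, {"slide": [0, -3, 0], "rotation": [0, 0, 0]}, {"slide": [0, 0, 0], "rotation": [0, 0, 0]}], "fingers": 0}}

```text
time: 20.67
tool_pos: [0.5917, 0.1235, 0.0943]
tool_rot: [-0.0, 0.999, -0.053, 0.0]
contact_force: [-0.1, -0.3, -2.6]
gripper_width: 0.295
```

```bash
python3 look.py s12
```

```text
t 20.6667 pos [0.5917 0.1235 0.0943] yaw -0.1059 tilt [ 2.e-04  5.e-04 -1.e+00] slide mm [-2.000e+00  2.732e+02  2.000e-01] turn deg 0.06 F [-0.1 -0.3 -2.6] w 0.2947935067033756
```

View pics/s12.png

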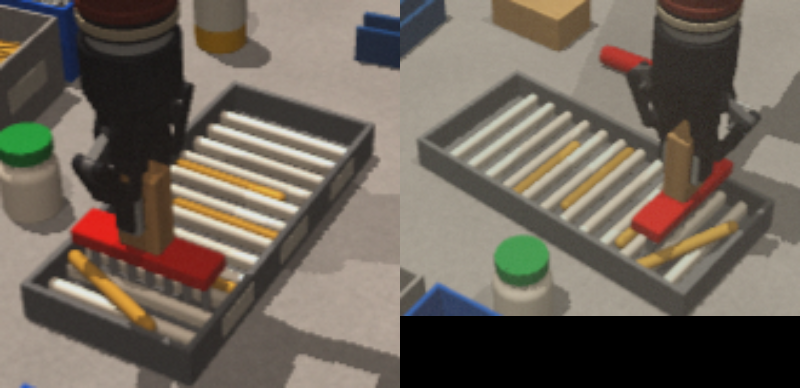

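Request:
{"method": "jog_arm", "body": {"increments": [{"slide": [0, -3, 0], "rotation": [0, 0, 0]}, {"slide": [0, -3, 0], "rotation": [0, 0, 0]}, {"slide": [0, -3, 0], "rotation": [0, 0, 0]}, {"slide": [0, -3, 0], "rotation": [0, 0, 0]}, {"slide": [0, 0, 0], "rotation": [0, 0, 0]}], "fingers": 0}}

```text
time: 21.18
tool_pos: [0.5929, 0.1354, 0.0943]
tool_rot: [-0.0, 0.999, -0.053, 0.0]
contact_force: [-0.5, -0.9, -2.5]
gripper_width: 0.298
```

```bash
python3 look.py s13
```

```text
t 21.1833 pos [0.5929 0.1354 0.0943] yaw -0.1059 tilt [ 1.e-04  4.e-04 -1.e+00] slide mm [-2.000e+00  2.851e+02  2.000e-01] turn deg 0.06 F [-0.5 -0.9 -2.5] w 0.298248501235801
```

View pics/s13.png

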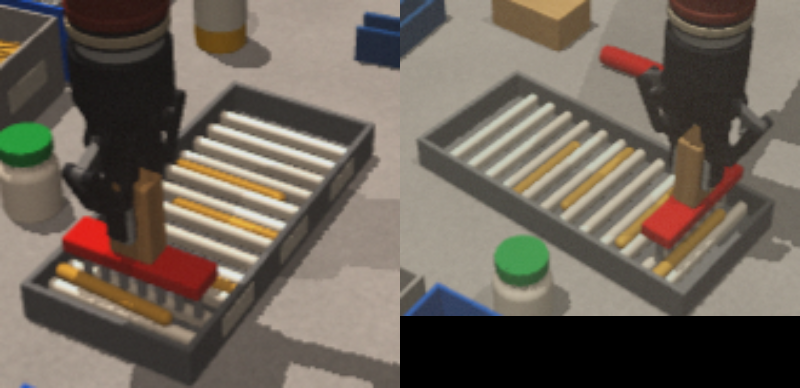

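Request:
{"method": "jog_arm", "body": {"increments": [{"slide": [0, -2, 0], "rotation": [0, 0, 0]}, {"slide": [0, -2, 0], "rotation": [0, 0, 0]}, {"slide": [0, -2, 0], "rotation": [0, 0, 0]}, {"slide": [0, -2, 0], "rotation": [0, 0, 0]}, {"slide": [0, -2, 0], "rotation": [0, 0, 0]}, {"slide": [0, 0, 0], "rotation": [0, 0, 0]}], "fingers": 0}}

```text
time: 21.78
tool_pos: [0.594, 0.1453, 0.0943]
tool_rot: [-0.0, 0.999, -0.053, 0.0]
contact_force: [-0.3, -0.4, -3.1]
gripper_width: 0.296
```

```bash
python3 look.py s14
```

```text
t 21.7833 pos [0.594  0.1453 0.0943] yaw -0.106 tilt [ 1.e-04  5.e-04 -1.e+00] slide mm [-2.00e+00  2.95e+02  1.00e-01] turn deg 0.05 F [-0.3 -0.4 -3.1] w 0.295893007203634
```

View pics/s14.png

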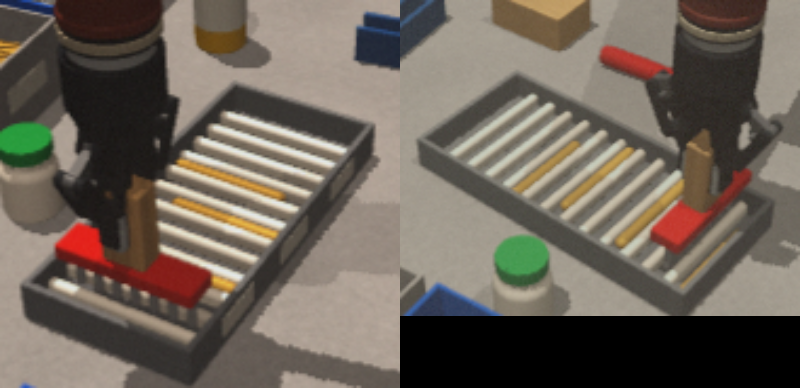

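Request:
{"method": "jog_arm", "body": {"increments": [{"slide": [0, 0, -12], "rotation": [0, 0, 0]}, {"slide": [0, 0, -20], "rotation": [0, 0, 0]}, {"slide": [0, 0, -20], "rotation": [0, 0, 0]}, {"slide": [0, 0, -20], "rotation": [0, 0, 0]}, {"slide": [0, 0, -20], "rotation": [0, 0, 0]}, {"slide": [0, 0, -11], "rotation": [0, 0, 0]}, {"slide": [-4, 25, 0], "rotation": [0, 0, 0]}, {"slide": [-4, 25, 0], "rotation": [0, 0, 0]}, {"slide": [-4, 25, 0], "rotation": [0, 0, 0]}, {"slide": [-4, 25, 0], "rotation": [0, 0, 0]}, {"slide": [-6, 25, 0], "rotation": [0, 0, 0]}, {"slide": [-6, 25, 0], "rotation": [0, 0, 0]}, {"slide": [-6, 25, 0], "rotation": [0, 0, 0]}, {"slide": [-6, 25, 0], "rotation": [0, 0, 0]}, {"slide": [-6, 25, 0], "rotation": [0, 0, 0]}, {"slide": [-6, 25, 0], "rotation": [0, 0, 0]}, {"slide": [-6, 25, 0], "rotation": [0, 0, 0]}, {"slide": [-6, 25, 0], "rotation": [0, 0, 0]}, {"slide": [0, 0, 0], "rotation": [0, 0, 0]}], "fingers": 0}}

```text
time: 23.47
tool_pos: [0.4971, -0.1503, 0.1977]
tool_rot: [0.001, 0.998, -0.055, -0.0]
contact_force: [0.1, 0.1, -2.7]
gripper_width: 0.298
```

```bash
python3 - <<'E'
from h import *
goto([.476,-.3458,.198],.05)
f=optics.grab_frame("side");g=optics.grab_frame("scene")
cv2.imwrite("pics/v1.png",cv2.resize(f["frame"][215:350,195:360],None,fx=4,fy=4,interpolation=cv2.INTER_CUBIC))
cv2.imwrite("pics/v2.png",cv2.resize(g["frame"][220:340,235:425],None,fx=4,fy=4,interpolation=cv2.INTER_CUBIC))
E
```

```text
t 23.4667 pos [ 0.4971 -0.1503  0.1977] yaw -0.1107 tilt [-5.0e-04 -2.3e-03 -1.0e+00] slide mm [6.000e-01 1.966e+02 1.000e-01] turn deg -9.21 F [ 0.1  0.1 -2.7] w 0.29840556460680395
```

View pics/v1.png

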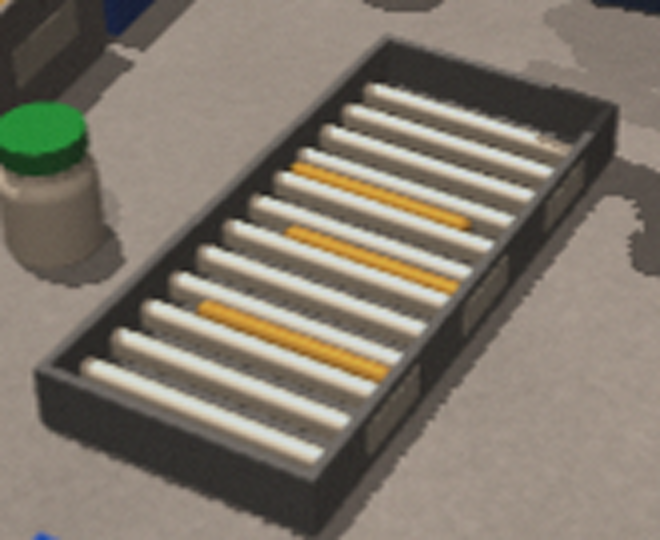

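View pics/v2.png

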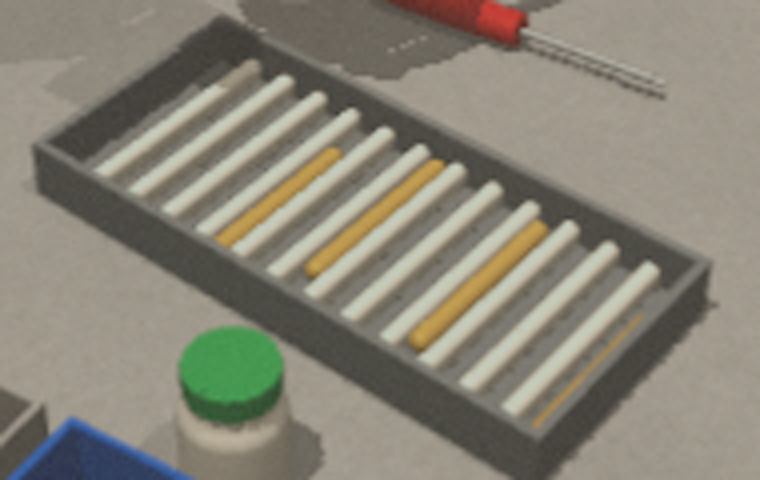

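Request:
{"method": "jog_arm", "body": {"increments": [{"slide": [0, 19.6, 0], "rotation": [0, 0, 0]}, {"slide": [0, 19.6, 0], "rotation": [0, 0, 0]}, {"slide": [0, 19.6, 0], "rotation": [0, 0, 0]}, {"slide": [0, 19.6, 0], "rotation": [0, 0, 0]}, {"slide": [0, 19.6, 0], "rotation": [0, 0, 0]}, {"slide": [0, 19.6, 0], "rotation": [0, 0, 0]}, {"slide": [0, 19.6, 0], "rotation": [0, 0, 0]}, {"slide": [0, 19.6, 0], "rotation": [0, 0, 0]}, {"slide": [0, 19.6, 0], "rotation": [0, 0, 0]}, {"slide": [0, 19.6, 0], "rotation": [0, 0, 0]}, {"slide": [0, 0, 0], "rotation": [0, 0, -3]}, {"slide": [0, 0, 0], "rotation": [0, 0, -3]}, {"slide": [0, 0, 0], "rotation": [0, 0, -3]}, {"slide": [0, 0, 0], "rotation": [0, 0, 0]}, {"slide": [0, 0, 0], "rotation": [0, 0, 0]}], "fingers": 0}}

```text
time: 24.82
tool_pos: [0.4782, -0.3409, 0.1972]
tool_rot: [-0.0, 1.0, 0.025, 0.0]
contact_force: [-0.2, 0.6, -2.7]
gripper_width: 0.296
```

```bash
python3 - <<'E'
from h import *
goto([.476,-.3458,.078],.05)
E
```

```text
t 24.8167 pos [ 0.4782 -0.3409  0.1972] yaw 0.0505 tilt [ 0.e+00  4.e-04 -1.e+00] slide mm [ -2.4   4.8 119.2] turn deg 0.03 F [-0.2  0.6 -2.7] w 0.2958714194040063
```

Down 70 mm first (tips still above the walls), then check the fit.

Request:
{"method": "jog_arm", "body": {"increments": [{"slide": [-2.4, 4.8, 15], "rotation": [0, 0, 0]}, {"slide": [0, 0, 20], "rotation": [0, 0, 0]}, {"slide": [0, 0, 20], "rotation": [0, 0, 0]}, {"slide": [0, 0, 15], "rotation": [0, 0, 0]}, {"slide": [0, 0, 0], "rotation": [0, 0, 0]}, {"slide": [0, 0, 0], "rotation": [0, 0, 0]}], "fingers": 0}}

```text
time: 25.32
tool_pos: [0.4752, -0.3457, 0.1264]
tool_rot: [-0.001, 1.0, 0.025, -0.001]
contact_force: [0.9, -0.2, -4.3]
gripper_width: 0.298
```

```bash
python3 - <<'E'
from h import *
goto([.476,-.3458,.078],.05)
f=optics.grab_frame("side");g=optics.grab_frame("scene");cv2.imwrite("pics/p1.png",cv2.hconcat([cv2.resize(f["frame"][130:240,320:420],None,fx=4,fy=4),cv2.resize(g["frame"][130:240,190:290],None,fx=4,fy=4)]))
E
```

```text
t 25.3167 pos [ 0.4752 -0.3457  0.1264] yaw 0.0505 tilt [-0.0017  0.0018 -1.    ] slide mm [ 0.9  0.2 48.4] turn deg 0.03 F [ 0.9 -0.2 -4.3] w 0.297857680746651
```

View pics/p1.png

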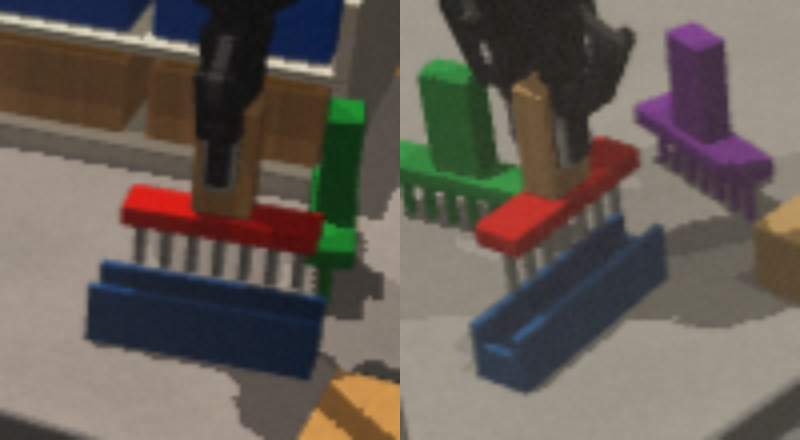

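Request:
{"method": "jog_arm", "body": {"increments": [{"slide": [0, 0, 8], "rotation": [0, 0, 0]}, {"slide": [0, 0, 8], "rotation": [0, 0, 0]}, {"slide": [0, 0, 8], "rotation": [0, 0, 0]}, {"slide": [0, 0, 8], "rotation": [0, 0, 0]}, {"slide": [0, 0, 8], "rotation": [0, 0, 0]}, {"slide": [0, 0, 5], "rotation": [0, 0, 0]}, {"slide": [0, 0, 0], "rotation": [0, 0, 0]}], "fingers": 0}}

```text
time: 26.0
tool_pos: [0.4746, -0.3458, 0.0802]
tool_rot: [-0.001, 1.0, 0.025, -0.001]
contact_force: [-1.0, -0.2, -3.1]
gripper_width: 0.298
```

Request:
{"method": "jog_arm", "body": {"increments": [{"slide": [0, 0, 1], "rotation": [0, 0, 0]}, {"slide": [0, 0, 1], "rotation": [0, 0, 0]}, {"slide": [0, 0, 1], "rotation": [0, 0, 0]}, {"slide": [0, 0, 0], "rotation": [0, 0, 0]}, {"slide": [0, 0, 0], "rotation": [0, 0, 0]}], "fingers": 0}}

```text
time: 26.42
tool_pos: [0.4756, -0.3468, 0.0796]
tool_rot: [0.0, 1.0, 0.025, 0.0]
contact_force: [0.4, -0.5, -2.3]
gripper_width: 0.299
```

Request:
{"method": "jog_arm", "body": {"increments": [{"slide": [0, 0, 1], "rotation": [0, 0, 0]}, {"slide": [0, 0, 0], "rotation": [0, 0, 0]}, {"slide": [0, 0, 0], "rotation": [0, 0, 0]}], "fingers": 0}}

```text
time: 26.67
tool_pos: [0.4758, -0.347, 0.0792]
tool_rot: [0.0, 1.0, 0.025, 0.0]
contact_force: [-0.8, 0.8, 2.1]
gripper_width: 0.292
```

Request:
{"method": "jog_arm", "body": {"increments": [{"slide": [0, 0, 0], "rotation": [0, 0, 0]}, {"slide": [0, 0, 0], "rotation": [0, 0, 0]}, {"slide": [0, 0, 0], "rotation": [0, 0, 0]}, {"slide": [0, 0, 0], "rotation": [0, 0, 0]}, {"slide": [0, 0, 0], "rotation": [0, 0, 0]}, {"slide": [0, 0, 0], "rotation": [0, 0, 0]}, {"slide": [0, 0, 0], "rotation": [0, 0, 0]}, {"slide": [0, 0, 0], "rotation": [0, 0, 0]}, {"slide": [0, 0, 0], "rotation": [0, 0, 0]}, {"slide": [0, 0, 0], "rotation": [0, 0, 0]}], "fingers": 1}}

```text
time: 27.5
tool_pos: [0.4755, -0.3466, 0.0783]
tool_rot: [0.0, 1.0, 0.025, -0.0]
contact_force: [0.2, -0.7, -1.3]
gripper_width: 1.002
```

Request:
{"method": "jog_arm", "body": {"increments": [{"slide": [0, 0, -5], "rotation": [0, 0, 0]}, {"slide": [0, 0, -10], "rotation": [0, 0, 0]}, {"slide": [0, 0, -20], "rotation": [0, 0, 0]}, {"slide": [0, 0, -20], "rotation": [0, 0, 0]}, {"slide": [0, 0, -20], "rotation": [0, 0, 0]}, {"slide": [0, 0, -20], "rotation": [0, 0, 0]}, {"slide": [0, 0, -20], "rotation": [0, 0, 0]}, {"slide": [0, 0, -20], "rotation": [0, 0, 0]}, {"slide": [0, 0, -20], "rotation": [0, 0, 0]}, {"slide": [0, 0, 0], "rotation": [0, 0, 0]}, {"slide": [0, 0, 0], "rotation": [0, 0, 0]}], "fingers": 1}}

```text
time: 28.42
tool_pos: [0.4762, -0.3473, 0.2358]
tool_rot: [0.002, 1.0, 0.025, 0.002]
contact_force: [0.6, 0.4, -2.0]
gripper_width: 1.001
```

```bash
python3 - <<'E'
from h import *
goto([.476,-.3458,.078],.05)
f=optics.grab_frame("side");g=optics.grab_frame("scene");cv2.imwrite("pics/e1.png",cv2.hconcat([cv2.resize(f["frame"][140:350,195:460],(400,317)),cv2.resize(g["frame"][130:340,190:430],(400,350))[:317]]))
cv2.imwrite("pics/e2.png",cv2.hconcat([cv2.resize(f["frame"][140:240,320:420],None,fx=4,fy=4),cv2.resize(g["frame"][140:240,180:280],None,fx=4,fy=4)]))
for n in("scene","side"): print([(np.round(r["uv"],1).tolist(),round(r["score"],2)) for r in place_of("rake_handle",n)])
print(proj(g,[.475,-.347,.096]),proj(f,[.475,-.347,.096]))
E
```

```text
t 28.4167 pos [ 0.4762 -0.3473  0.2358] yaw 0.0506 tilt [ 0.0031 -0.003  -1.    ] slide mm [ -0.6  -2.  157.8] turn deg 0.04 F [ 0.6  0.4 -2. ] w 1.0006441699121178
[([229.0, 177.3], 0.86), ([265.2, 148.8], 0.78)]
[([373.6, 184.2], 0.86), ([448.9, 197.5], 0.59), ([407.2, 170.1], 0.55)]
[[229.64943014 179.7788552 ]] [[374.08929685 184.64971371]]
```

View pics/e1.png

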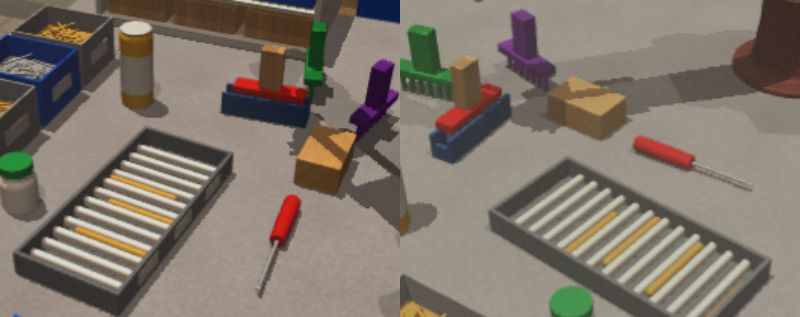

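View pics/e2.png

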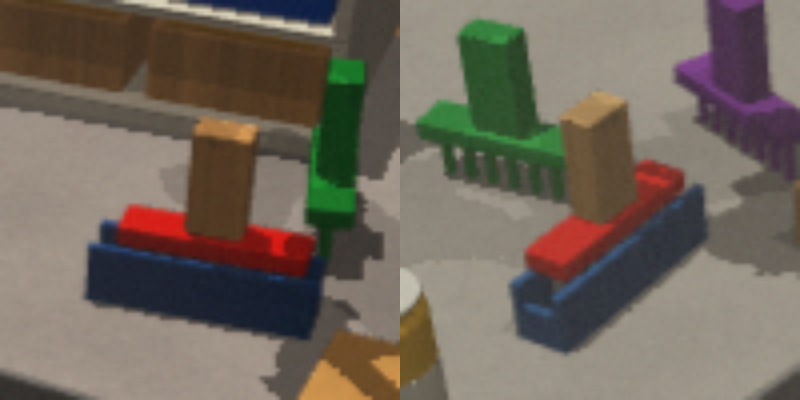

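Request:
{"method": "jog_arm", "body": {"increments": [{"slide": [4, -30, -3], "rotation": [0, 0, 0]}, {"slide": [4, -30, -3], "rotation": [0, 0, 0]}, {"slide": [4, -30, -3], "rotation": [0, 0, 0]}, {"slide": [4, -30, -3], "rotation": [0, 0, 0]}, {"slide": [4, -30, -3], "rotation": [0, 0, 0]}, {"slide": [4, -30, -3], "rotation": [0, 0, 0]}, {"slide": [4, -30, -3], "rotation": [0, 0, 0]}, {"slide": [4, -30, -3], "rotation": [0, 0, 0]}, {"slide": [4, -30, -3], "rotation": [0, 0, 0]}, {"slide": [4, -30, -3], "rotation": [0, 0, 0]}, {"slide": [4, -30, -3], "rotation": [0, 0, 0]}, {"slide": [4, -30, -3], "rotation": [0, 0, 0]}, {"slide": [0, 0, 0], "rotation": [0, 0, 0]}, {"slide": [0, 0, 0], "rotation": [0, 0, 0]}], "fingers": 1}}

```text
time: 29.78
tool_pos: [0.5048, 0.0165, 0.2682]
tool_rot: [0.0, 1.0, 0.027, -0.001]
contact_force: [0.0, -0.3, 0.4]
gripper_width: 0.999
```

```bash
python3 - <<'E'
from h import *
f=optics.grab_frame("wrist");cv2.imwrite("pics/w9.png",f["frame"])
E
```

```text
(no output)
```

View pics/w9.png

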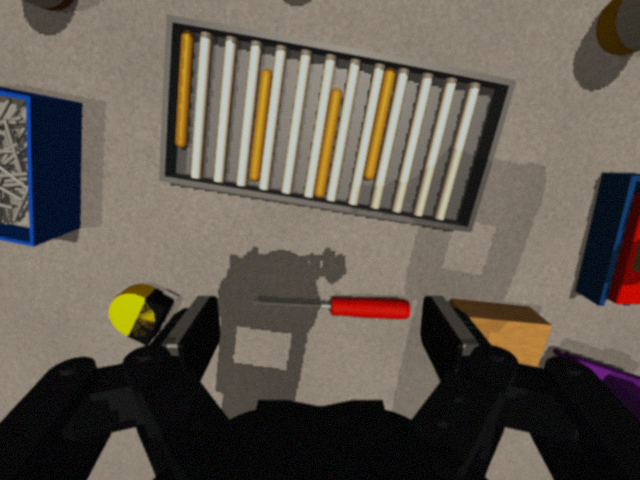

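The wrist view shows all four rods lying in grooves: columns 184, 260, 328 and 380, rows 30 to 197. All are parallel to the ridges, and nothing else has moved.

```bash
python3 -c "
from plant import manip
print(manip.job_done())"
```

```text
the job is handed in; nothing more can be done
None
```

The rake is back in its blue rest and all four brass rods lie down in grooves of the tray. I handed the job in at about 30 s, inside the 61 s limit; no verdict is reported.

**What I did:** I took the red-headed rake from its rest and touched its tips on a groove floor, which confirmed their height. Then I combed the whole tray in one slow sweep along +y with the tips about 2 mm above the ridge crests. Each rod turned parallel and dropped into its own groove. I put the rake back in the trough and let go.

**Last checks:**
- **Rods:** the wrist picture, taken just before hand-in, shows each of the four down in its own groove, parallel to the ridges.
- **Rake:** the scene and side pictures show it upright, with the head on the rest's walls. The network's handle points fall within about 2.5 pixels of where they should be.
- **Bystanders:** none looked displaced in the last pictures. I judged this by eye and did not measure it.
- **Robot:** it was clear of everything at hand-in.

**Disagreements:**
- While I held the rake over the tray, the predicted head and tip positions were 1–2 pixels off the picture, as if the rake hung a few millimetres low. The touch on the groove floor agreed with the computed height, so I used that.
- In the tray fit, one corner in the wrist picture was about 7 pixels off.

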